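# Lay out a plating kit in order of use

## Task

Lay out the plating kit in the steel tray in order of use, starting from its wide bay: the full vial box upright in the bay, then the forceps, then the spatula, and the triangle-headed spreader last, each instrument lying in its own pair of notches with its tip pointing away from the robot. The two vial boxes look alike, so lift them to feel which one is full; leave the empty one standing on the bench outside the tray, keep both boxes upright and set them down gently, and do not disturb the dishes, tube rack and bottle.

Things in the scene. Friction and masses are not known exactly. Their poses are not given: they have to be found in the camera images.
- kit_tray: fixed steel tray with a white liner, 236 (x) x 279 (y) mm, walls 18 mm high, 3 mm thick; origin under its centre. Bay 230 x 84 mm inside at the -y end, behind a wall at y = -51. Beyond it two bars along y at x = -55 and +55 (12 mm thick), with three pairs of notches 24 mm wide, 10 deep; bar tops 27, notch floors 17 mm above the bench. Fingers can reach below an instrument between the bars; tray floor 3 mm
- bay (a point): centre of the bay's floor, 3 mm above the bench, at the tray's y = -94.5 mm; axes as the tray
- lane1 (a point): middle of the lane next to the bay, at the tray's y = -11.5 mm, half-way between the bars, at notch-floor height (17 mm above the bench); axes as the tray
- lane2 (a point): same for the middle lane, at y = +43.5 mm
- lane3 (a point): same for the lane farthest from the bay, at y = +98.5 mm
- rest: fixed sloping steel rest over a white drip tray, 190 (x) x 204 (y) x 125 mm high; origin on the bench under its middle. Rises along its +x (away from the robot) at 0.5 rad. Two bars along y, 55 mm down and up the slope from the middle, with three notch pairs 24 mm wide, 10 deep at y = -55, 0, +55; notch floors midway are 75 mm above the bench. Low stop at the bottom end; open below between the bars
- forceps_mid (a point): steel forceps, two blades with a gap between, 185 mm long; middle of the grip, near the centre of mass, 16.5 mm wide, 8 mm thick, point half-way up; handle end 90 mm behind, tips 95 ahead. Rigid. Its x runs from handle to tip, z up when flat. Starts in one of the rest's notch pairs (any), tip uppermost
- forceps_tip (a point): tip of the forceps
- spatula_mid (a point): steel spatula, flat round-ended blade 26 mm wide, bar handle 12 wide, 8 thick, 208 mm long; middle of the handle, near the centre of mass, half-way up; handle end 90 mm behind, blade tip 118 ahead. Rigid. Its x runs from handle to tip, z up when flat. Starts in one of the rest's notch pairs (any), tip uppermost
- spatula_tip (a point): tip of the spatula's blade
- spreader_mid (a point): steel spreader, bar handle 12 mm wide, 8 thick, ending in a thin rod bent to a flat triangle 44 mm wide, 199 mm long; middle of the handle, near the centre of mass, half-way up; handle end 90 mm behind, far side of the triangle 109 ahead. Rigid. Its x runs from handle to tip, z up when flat. Starts in one of the rest's notch pairs (any), tip uppermost
- spreader_tip (a point): far side of the spreader's triangle
- box_p_mid (a point): sealed white plastic vial box, 84 (x) x 54 (y) x 56 mm high, flat sides, blank label on the lid; the point is its centre, 28 mm above its underside. box_p and box_q look alike; which is full varies: the full one weighs 0.38 to 0.49 kg, the empty one 0.13 kg, and only lifting tells. Both start standing on the bench
- box_q_mid (a point): sealed white plastic vial box, 84 (x) x 54 (y) x 56 mm high, flat sides, blank label on the lid; the point is its centre, 28 mm above its underside. box_p and box_q look alike; which is full varies: the full one weighs 0.38 to 0.49 kg, the empty one 0.13 kg, and only lifting tells. Both start standing on the bench
- box_p: the same box_p; origin at the centre of its underside
- box_q: the same box_q; origin at the centre of its underside
- dishes: bystander: stack of four clear round dishes, 91 mm across, 64 mm high; origin at the centre of its underside
- tube_rack: bystander: white rack 70 x 150 x 55 mm with five capped tubes up to 90 mm high; origin at the centre of its underside
- bottle: bystander: white bottle, 68 mm across, 150 mm high; origin at the centre of its underside
Mind the look-alikes: they are no part of the job. What is shaped like the box_q but red is not meant.

How it is judged:
By the outcome, as a careful person would: the job done as asked, in the order asked, and still so for the second after the job is handed in, with the robot touching nothing.
It also fails if it takes over 72 s, if anything falls off the work surface, if the arm or the gripper's body presses on something with over 40 N, if the wrist force passes 120 N, or if a joint passes its speed limit or range.

## Robot

A 6-joint arm with a two-finger parallel gripper is mounted at the origin on the work surface. World frame = base frame: x ahead of the robot, y to its left, z up, the work surface at z = 0. Lengths are in mm, angles in rad, forces in N, time in s.
With the tool pointing down it reaches from about 275 to 825 mm from the base axis. Payload 4.9 kg.
Tool frame: the origin (TCP) lies at the very end of the fingers, on their centre line; the grasp point (between the pads) lies 19 mm behind it; z points along the fingers, y is the direction in which the jaws open and shut (so a half turn about z gives the same grasp; the last joint's range is limited). The gripper opens to 85 mm and grips with 20 to 120 N. Pads are 22 mm wide; open, the fingers measure 114 mm over their backs; the gripper's body (76 mm by 85 mm) begins 54 mm behind the grasp point. The pads swing forward as they close: fully open they stand 13 mm farther back than shut.
Start: joints at [1.016, 0.326, -0.193, 1.052, 0, 1.437], TCP at [224.667, 502.039, 231.281] pointing down, gripper open.
Joint ranges: [-2.65, 2.65], [-0.97, 1.79], [-1.3, 1.35], [-1.93, 2.1], [-1.47, 1.37], [-3.14, 3.14]. Speed limits (rad/s): [2.57, 2.57, 3.14, 3.14, 3.14, 3.14].

## Interface

Orientations are given as a unit quaternion [x, y, z, w].
In Python, from station import env gives the robot as it stands. The module is installed in compiled form; this text tells all that it offers.
- The arm moves only by the shell command python3 -m jog 'ROWS' [OPENING]. ROWS is JSON, a list of rows, each an object of numbers: "tx", "ty", "tz": the shift along the world's x, y, z in cm; "spin": the turn about the world's z in degrees. A call has 1 to 10 rows; each row shifts and turns the commanded pose from where the row before left it; what a row does not reach is not made up. A row lasts 1/10 s, in which the tool goes at most 50 mm and 8.59 degrees, less where a joint would pass 70% of its speed; a pose out of reach is approached as far as the arm can. A call is refused whole if a number of a shift passes 5 or a number of a turn 8.59, either way. A call with a gripper value outside its range is refused whole. OPENING is the closure, from 0 (fully open) to 1 (shut), set as the call begins (- or left out, the last holds). The fingers move at their own pace and stop on an object; the grip force is fixed at half the most. Time passes only in rows, so rows that do not move let the fingers close. It gives the time, the measured TCP pose, the force and the opening at its end, in the units of the state.
- env.state(): the state, without advancing time (a new reading comes with each control period).
- env.read_camera(name): name is "scene" or "top" or "wrist"; returns a dict with "frame" (400x640x3 uint8, blue, green, red), "camera_matrix" (3x3 intrinsics, pixels), "D" ([k1, k2, p1, p2, k3] as OpenCV has them; the pictures are not rectified), "R" (3x3) and "t" (3): a world point X has camera coordinates R X + t. Camera axes: x right, y down, z forward; pixel columns grow to the right and rows downward; lengths in mm; the calibration is good to about 2 mm. A picture is of the moment at which its call begins. There is no depth.
- env.close_job(): hands the job in, once; it reports no verdict.
Trained networks look in a picture, given as the dict that the camera call returned (one of the last four; its "shot" number tells which), for a name from the list of things; names that differ only in an ending like _2 or _b are one class to them, and where a whole thing is asked for, a point or a joint stands for the part that bears it (a point fixed in the world has none). Each returns a list of dicts, best first, with "p" (0 to 1); they miss things now and then, are a little off and sometimes report something else, mostly with a low value. They report only what shows in the picture. A call takes as long as a camera call. They do not tell look-alikes from the thing itself.
- env.recognise(picture, thing): "location" ([x, y, z] in mm, in the coordinates of the camera as it stood for that picture, good to about 4 mm: the middle of the surface that is visible of it).
- env.outline_of(picture, thing): "region" (400x640 bool, what is visible of it).
The state is a dict: "clock": time; "q": joint angles; "qd": joint speeds; "joint_efforts": joint torques, N m; "ee_pos": TCP position; "orientation": TCP orientation; "wrist_force": force on the tool from outside, world axes, zero at the start; "torque": the same for the moment, N m; "finger_gap": finger opening in mm.
Only numpy, scipy, OpenCV 4.12 (cv2) and the standard library are available. Lean on these libraries where they do the work, as an engineer would, in place of code of your own. Each camera call takes 0.05 s, during which the arm holds its last target.

## Working session

There is one attempt and no reset: what is moved stays moved. The work goes in short steps, Python scripts to look and compute and a shell command to move; the robot and the scene stay as the last step left them, time stands still between calls to the robot, and variables do not carry over. Pictures are saved under pics/ and viewed, and the job is handed in when it is done.

I'll start by looking at the scene from all three cameras.

```bash
mkdir -p pics
cat > h.py <<'E'
import numpy as np, cv2
from station import env
def ray(p,uv):
    K=np.array(p["camera_matrix"],float);D=np.array(p["D"],float);R=np.array(p["R"],float);t=np.array(p["t"],float).ravel()
    n=cv2.undistortPoints(np.array([[uv]],float),K,D).ravel()
    return -R.T@t, R.T@np.array([n[0],n[1],1.0])
def at_z(p,uv,z):
    c,d=ray(p,uv); return c+d*(z-c[2])/d[2]
def proj(p,X):
    R=np.array(p["R"],float);t=np.array(p["t"],float).ravel()
    return cv2.projectPoints(np.array(X,float).reshape(-1,1,3),cv2.Rodrigues(R)[0],t,np.array(p["camera_matrix"],float),np.array(p["D"],float))[0].reshape(-1,2)
def world(p,X):
    R=np.array(p["R"],float);t=np.array(p["t"],float).ravel()
    return R.T@(np.array(X,float)-t)
def rec(p,name):
    o=[]
    for r in env.recognise(p,name):
        o.append((np.round(world(p,r["location"]),1).tolist(),round(float(r["p"]),2)))
    return o
E
python3 - <<'E'
from h import *
s=env.state(); print(s["clock"],s["ee_pos"],s["orientation"],s["finger_gap"],s["wrist_force"])
for n in ["scene","top","wrist"]:
    p=env.read_camera(n); cv2.imwrite(f"pics/a_{n}.png",p["frame"]); print(n,np.round(-np.array(p["R"]).T@np.array(p["t"]).ravel()))
    if n!="wrist":
        for th in ["kit_tray","rest","forceps_mid","spatula_mid","spreader_mid","forceps_tip","spatula_tip","spreader_tip","box_p","box_p_mid","box_q_mid","dishes","tube_rack","bottle"]:
            print(n,th,rec(p,th))
E
```

```text
0.0 [224.35879781 501.51985657 230.52377881] [ 2.08860903e-01  9.77944986e-01 -8.04859271e-04 -2.81552387e-04] 85.37081045323066 [-0.17197742  0.46555065  0.6066315 ]
scene [1264.  407.  691.]
scene kit_tray [([551.2, 27.5, 0.3], 0.58), ([409.0, -278.5, 42.0], 0.52)]
scene rest [([488.6, 361.5, 4.0], 0.63), ([409.7, -278.8, 45.0], 0.5)]
scene forceps_mid [([456.9, 407.4, 83.6], 0.54), ([548.3, 29.2, 0.1], 0.53)]
scene spatula_mid [([516.4, 302.8, 113.1], 0.54), ([550.6, 30.0, 0.9], 0.33)]
scene spreader_mid [([408.4, -276.5, 43.0], 0.58)]
scene forceps_tip []
scene spatula_tip [([511.8, 306.5, 114.9], 0.6)]
scene spreader_tip [([728.4, 383.2, 86.0], 0.74), ([487.1, 364.8, 9.3], 0.5), ([551.3, 30.6, -0.6], 0.42)]
scene box_p [([662.7, -398.3, 45.1], 0.86), ([528.4, -382.9, 44.0], 0.74), ([411.4, -280.3, 40.7], 0.69), ([565.7, -263.6, 43.1], 0.65), ([488.5, 361.8, 6.7], 0.24)]
scene box_p_mid [([406.8, -278.0, 44.5], 0.93)]
scene box_q_mid [([526.3, -383.3, 44.9], 0.93), ([665.0, -391.5, 47.9], 0.91)]
scene dishes [([807.8, 68.0, 57.6], 0.64)]
scene tube_rack [([759.3, -227.0, 51.1], 0
[... 364 characters left out ...]
2.3, 355.8, 92.6], 0.82)]
top forceps_tip [([456.4, 404.6, 85.3], 0.86)]
top spatula_tip [([495.9, 301.0, 100.9], 0.7), ([549.3, -271.7, 58.8], 0.28)]
top spreader_tip [([470.2, 356.0, 91.0], 0.88), ([704.6, 368.7, 102.5], 0.28)]
top box_p [([650.1, -402.6, 54.1], 0.9), ([544.8, -271.3, 60.7], 0.87), ([390.4, -284.9, 57.7], 0.61), ([510.9, -381.2, 57.1], 0.57)]
top box_p_mid [([390.7, -285.3, 56.5], 0.77), ([546.9, -270.9, 61.3], 0.31)]
top box_q_mid [([549.1, -272.9, 58.7], 0.71), ([508.4, -385.3, 53.8], 0.63), ([651.6, -402.3, 55.4], 0.58)]
top dishes [([782.9, 57.2, 65.8], 0.76)]
top tube_rack [([735.7, -233.5, 55.1], 0.67)]
top bottle [([702.0, 368.3, 101.5], 0.7)]
wrist [150. 537. 375.]
```

View pics/a_top.png

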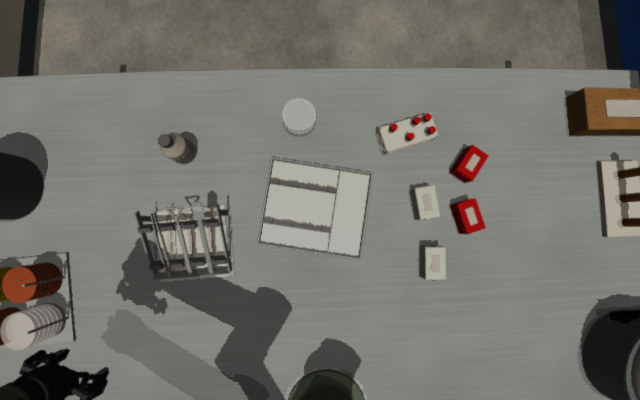

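View pics/a_scene.png

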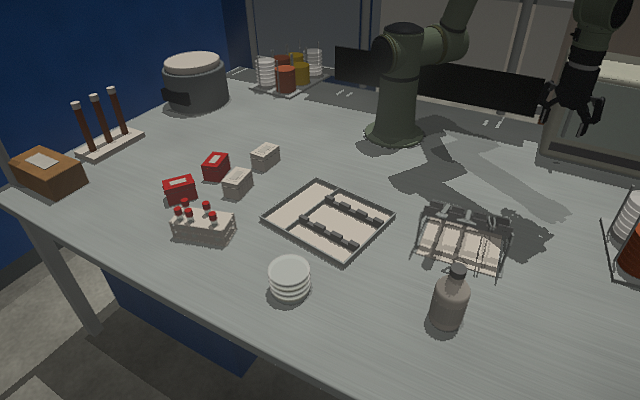

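View pics/a_wrist.png

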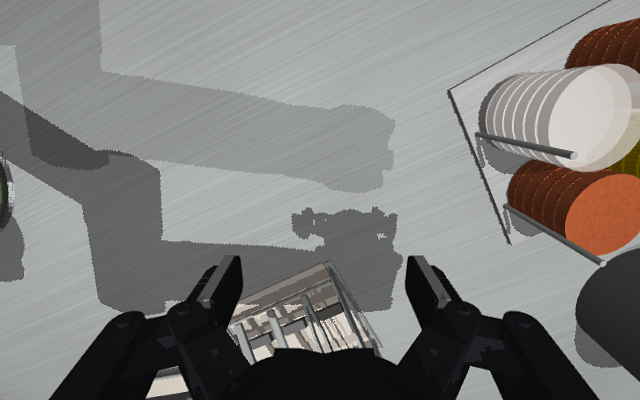

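The top view shows two white boxes, at about (427,202) and (433,262). Two red look-alikes sit at (469,163) and (467,215). The tray is near (315,207) with its bay on the right (-y), and the rest is near (186,240) holding three instruments. Next I'll look at close crops of the rest and boxes, and get the outlines.

Run:
```python
from h import *
im=cv2.imread("pics/a_top.png")
cv2.imwrite("pics/c_rest.png",cv2.resize(im[180:290,125:245],None,fx=6,fy=5.4,interpolation=cv2.INTER_CUBIC))
a=cv2.resize(im[140:290,375:495],None,fx=4,fy=4,interpolation=cv2.INTER_CUBIC)
cv2.imwrite("pics/c_box.png",a)
cv2.imwrite("pics/c_tray.png",cv2.resize(im[150:265,250:380],None,fx=6,fy=5.2,interpolation=cv2.INTER_CUBIC))
print(env.state()["clock"])
```

```text
1.55
```

View pics/c_rest.png

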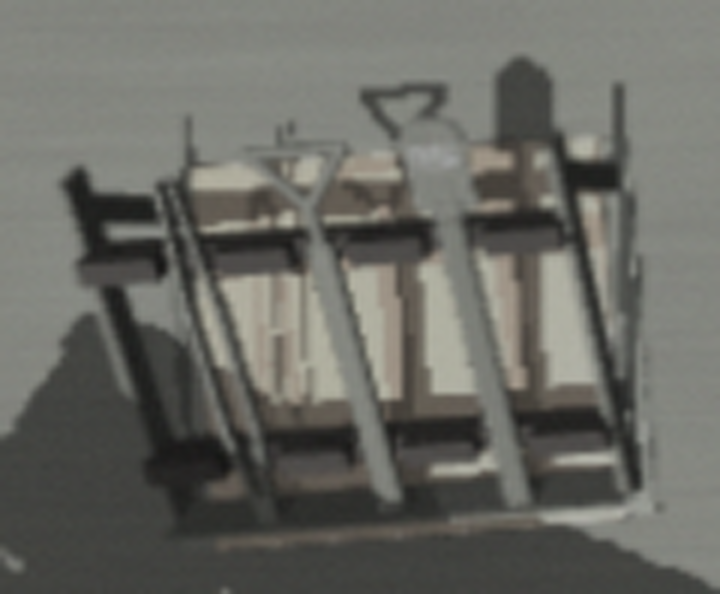

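View pics/c_box.png

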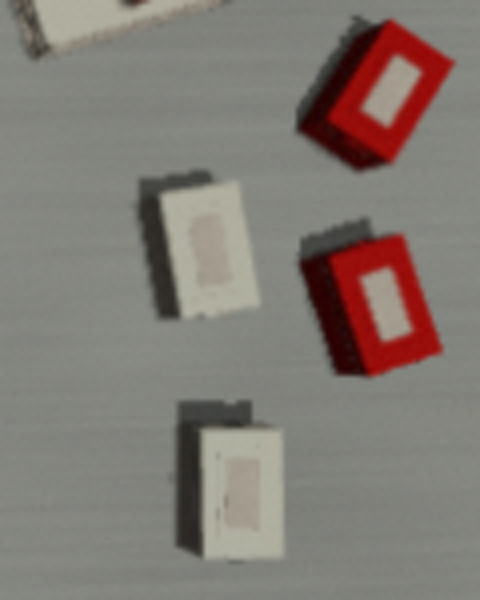

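View pics/c_tray.png

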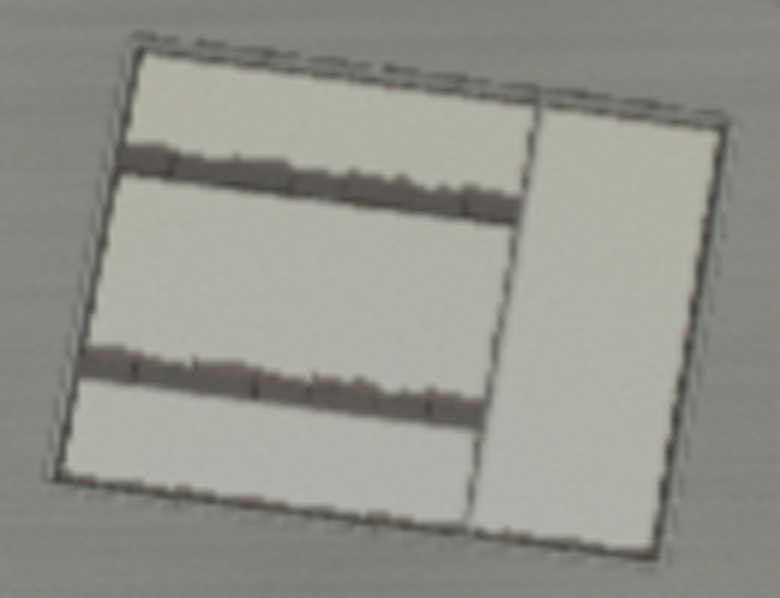

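Left to right on the rest I see the forceps (two blades), the spreader (triangle head at crop (300,165)) and the spatula (broad blade at (437,160)). The boxes I want are the two white ones; the two red boxes are decoys. Now I'll fit their poses.

```bash
cat > fit.py <<'E'
from h import *
from scipy.optimize import least_squares
def Rz(a): c,s=np.cos(a),np.sin(a); return np.array([[c,-s,0],[s,c,0],[0,0,1]])
def fitrect(p,uvs,pts,x0):
    f=lambda v:(proj(p,(Rz(v[2])@np.array(pts,float).T).T+[v[0],v[1],0])-uvs).ravel()
    r=least_squares(f,x0); return r.x,np.abs(r.fun).max()
E
python3 - <<'E'
from fit import *
p=env.read_camera("top"); im=p["frame"]; 
# tray corners at wall tops outer
uv=np.array([[272.5,157.7],[371.3,172.1],[359.2,257.1],[259.5,242.3]])
pts=[[118,139.5,18],[118,-139.5,18],[-118,-139.5,18],[-118,139.5,18]]
print("tray hand",fitrect(p,uv,pts,[545,16,-0.13]))
o=env.outline_of(p,"kit_tray")
for r in o[:2]:
    m=r["region"].astype(np.uint8); c=max(cv2.findContours(m,cv2.RETR_EXTERNAL,cv2.CHAIN_APPROX_NONE)[0],key=cv2.contourArea)
    print(r["p"],m.sum(),cv2.minAreaRect(c),cv2.boxPoints(cv2.minAreaRect(c)).round(1).tolist())
# boxes
hsv=cv2.cvtColor(im,cv2.COLOR_BGR2HSV); 
for nm,(x0,x1,y0,y1) in {"A":(408,446,180,225),"B":(415,452,236,288)}.items():
    g=im[y0:y1,x0:x1].min(axis=2); print(nm,np.percentile(g,[5,50,90,98]))
    m=(cv2.resize(im[y0:y1,x0:x1],None,fx=4,fy=4,interpolation=cv2.INTER_CUBIC).min(axis=2)>np.percentile(g,50)*.5+np.percentile(g,98)*.5).astype(np.uint8)
    m=cv2.morphologyEx(m,cv2.MORPH_CLOSE,np.ones((45,45)))
    m=cv2.morphologyEx(m,cv2.MORPH_OPEN,np.ones((9,9)))
    c=max(cv2.findContours(m,cv2.RETR_EXTERNAL,cv2.CHAIN_APPROX_NONE)[0],key=cv2.contourArea)
    b=cv2.boxPoints(cv2.minAreaRect(c))/4+[x0-.375,y0-.375]
    w=np.array([at_z(p,q,56)[:2] for q in b]); e=w-np.roll(w,1,0)
    print(nm,w.mean(0).round(1),np.linalg.norm(e,axis=1).round(1),np.degrees(np.arctan2(e[:,1],e[:,0])).round(1))
# instruments
U=np.array([[169.2,275.9],[190,273.1],[211.3,273.1],[173.0+.2,207.0],[125+302/6,180+150/5.4],[125+432/6,180+120/5.4]])
def f(v,full=False):
    a=.5;X=[]
    for tip,ys in ((0,(55,0,-55)),(1,(55,0,-55))):
        for y,L in zip(ys,(95,109,118)):
            s=(L if tip else -90)+v[3]
            X.append([s*np.cos(a),y,79.6+s*np.sin(a)])
    X=(Rz(v[2])@np.array(X).T).T+[v[0],v[1],0]
    r=proj(p,X)-U
    r=r[[0,1,2,4,5]]
    return r.ravel()
r=least_squares(f,[470,357,0,0]); print("rest",r.x.round(3),r.fun.round(1))
for y in (55,0,-55):
    s=r.x[3]; print((Rz(r.x[2])@[s*np.cos(.5),y,79.6+s*np.sin(.5)]+[r.x[0],r.x[1],0]).round(1))
E
```

```text
tray hand (array([ 5.46244415e+02,  1.73367750e+01, -1.69979600e-01]), np.float64(1.2023308701083124))
0.74 9261 ((315.4591369628906, 207.3699951171875), (105.4163818359375, 90.22804260253906), 9.117862701416016) [[256.29998779296875, 243.60000610351562], [270.6000061035156, 154.5], [374.70001220703125, 171.1999969482422], [360.3999938964844, 260.29998779296875]]
0.33 472 ((204.67648315429688, 236.70591735839844), (72.0330810546875, 10.186494827270508), 75.96376037597656) [[191.0, 203.0], [200.89999389648438, 200.5], [218.39999389648438, 270.3999938964844], [208.5, 272.8999938964844]]
A [ 44. 130. 159. 161.]
A [ 549.5 -279.9] [85.2 52.7 85.6 52.4] [   7.4  -81.5 -172.8   98.1]
B [ 41. 125. 160. 161.]
B [ 388.1 -293.6] [52.3 82.1 52.6 82.4] [ 87.8  -2.5 -91.8 177.3]
rest [ 4.74172e+02  3.59845e+02  3.60000e-02 -2.38800e+01] [ 0.5 -0.6  0.2  1.  -0.5 -0.1 -0.2 -0.6 -0.1  0.3]
[451.3 414.1  68.2]
[453.2 359.1  68.2]
[455.2 304.1  68.2]
```

Both white boxes fit their stated size (85x53 and 82x52 mm), and the tray fit agrees with the network. I'll go to box A (549,-280) first.

```bash
python3 -m jog '[{"tx":1.8,"ty":-4.3,"spin":3.2},{"tx":1.8,"ty":-4.3,"spin":3.2},{"tx":1.8,"ty":-4.3,"spin":3.2},{"tx":1.8,"ty":-4.3,"spin":3.2},{"tx":1.8,"ty":-4.3,"spin":3.2},{"tx":1.8,"ty":-4.3,"spin":3.2},{"tx":1.8,"ty":-4.3,"spin":3.2},{"tx":1.8,"ty":-4.3,"spin":3.2},{"tx":1.8,"ty":-4.3,"spin":3.2},{"tx":1.8,"ty":-4.3,"spin":3.2}]' 0.15
```

```text
schema error: expected keys tx, ty, tz, spin
```

```bash
python3 -m jog '[{"tx":1.8,"ty":-4.3,"tz":0,"spin":3.2},{"tx":1.8,"ty":-4.3,"tz":0,"spin":3.2},{"tx":1.8,"ty":-4.3,"tz":0,"spin":3.2},{"tx":1.8,"ty":-4.3,"tz":0,"spin":3.2},{"tx":1.8,"ty":-4.3,"tz":0,"spin":3.2},{"tx":1.8,"ty":-4.3,"tz":0,"spin":3.2},{"tx":1.8,"ty":-4.3,"tz":0,"spin":3.2},{"tx":1.8,"ty":-4.3,"tz":0,"spin":3.2},{"tx":1.8,"ty":-4.3,"tz":0,"spin":3.2},{"tx":1.8,"ty":-4.3,"tz":0,"spin":3.2}]' 0.15
```

```text
clock: 2.65
ee_pos: [405.2, 70.2, 231.7]
orientation: [-0.07, 0.998, 0.0, 0.001]
wrist_force: [0.8, -0.5, 0.6]
finger_gap: 72.1
```

```bash
python3 -m jog '[{"tx":1.8,"ty":-4.4,"tz":-1,"spin":0},{"tx":1.8,"ty":-4.4,"tz":-1,"spin":0},{"tx":1.8,"ty":-4.4,"tz":-1,"spin":0},{"tx":1.8,"ty":-4.4,"tz":-1,"spin":0},{"tx":1.8,"ty":-4.4,"tz":-1,"spin":0},{"tx":1.8,"ty":-4.4,"tz":-1,"spin":0},{"tx":1.8,"ty":-4.4,"tz":-1,"spin":0},{"tx":1.8,"ty":-4.2,"tz":-1,"spin":0}]'
python3 - <<'E'
from h import *
p=env.read_camera("wrist"); cv2.imwrite("pics/w1.png",p["frame"])
print(env.state()["ee_pos"])
print(proj(p,[[549.5,-280,56]]))
E
```

```text
clock: 3.45
ee_pos: [549.2, -280.2, 150.8]
orientation: [-0.068, 0.998, -0.0, 0.0]
wrist_force: [0.8, -0.1, 0.9]
finger_gap: 72.6
[ 551.08316626 -286.77628836  148.53278082]
[[323.35969518 199.95017156]]
```

View pics/w1.png

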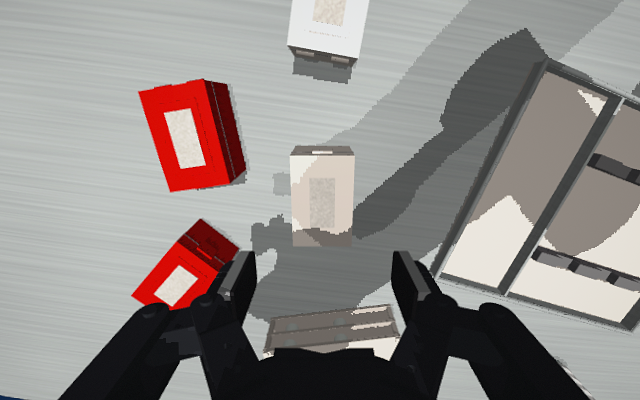

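The white box shows at (322,198) with its label, clearly the white one; the reds are at (185,135) and (180,275). I'll hold one row and compare the box's wrist-picture position with the settled TCP.

```bash
python3 -m jog '[{"tx":0,"ty":0,"tz":0,"spin":0}]'
python3 - <<'E'
from fit import *
s=env.state(); print(s["ee_pos"],s["orientation"])
p=env.read_camera("wrist"); 
q=[[290.5,156],[354,154],[352,246],[293,246]]
for u in q: print(at_z(p,u,56).round(1))
# tray corners wrist
print(rec(p,"box_p_mid"))
im=p["frame"];cv2.imwrite("pics/w2.png",cv2.resize(im[120:280,220:420],None,fx=4,fy=3.7))
T=(Rz(-.17)@np.array([[-118,-139.5,18],[118,-139.5,18],[-118,139.5,18]]).T).T+[546.2,17.3,0]
print(proj(p,T))
E
```

```text
clock: 3.6
ee_pos: [548.7, -280.3, 149.6]
orientation: [-0.067, 0.998, 0.0, -0.001]
wrist_force: [-1.0, 0.5, -0.3]
finger_gap: 72.5
[ 548.65283627 -280.30904283  149.56590847] [-6.71425455e-02  9.97743152e-01  4.08845806e-04 -5.60824456e-04]
[ 513.9 -312.2   56. ]
[ 505.2 -260.4   56. ]
[ 589.3 -248.    56. ]
[ 596.6 -301.8   56. ]
[([416.5, -296.0, 58.7], 0.93)]
[[545.20846919  62.00391886]
 [435.99722031 280.24069623]
 [762.19983251 158.66500716]]
```

View pics/w2.png

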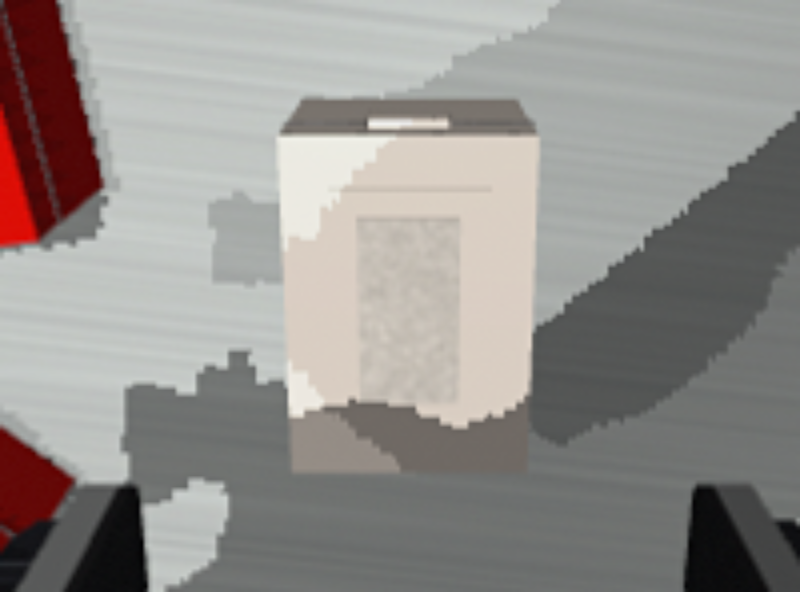

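The wrist view puts the box at (551,-281), in agreement. Now I'll descend and grip.

```bash
python3 -m jog '[{"tx":0.2,"ty":0,"tz":-4,"spin":0},{"tx":0,"ty":0,"tz":-4,"spin":0},{"tx":0,"ty":0,"tz":-3,"spin":0},{"tx":0,"ty":0,"tz":-1.8,"spin":0},{"tx":0,"ty":0,"tz":0,"spin":0}]'; python3 -m jog '[{"tx":0,"ty":0,"tz":0,"spin":0},{"tx":0,"ty":0,"tz":0,"spin":0},{"tx":0,"ty":0,"tz":0,"spin":0},{"tx":0,"ty":0,"tz":0,"spin":0},{"tx":0,"ty":0,"tz":0,"spin":0}]' 0.6
```

```text
clock: 4.2
ee_pos: [548.5, -275.1, 21.3]
orientation: [-0.07, 0.998, 0.002, -0.002]
wrist_force: [0.2, 0.2, -0.2]
finger_gap: 72.8
clock: 4.7
ee_pos: [552.1, -278.3, 25.4]
orientation: [-0.069, 0.998, -0.001, 0.002]
wrist_force: [-0.1, 2.0, 8.0]
finger_gap: 53.4
```

```bash
python3 -m jog '[{"tx":0,"ty":0,"tz":1,"spin":0},{"tx":0,"ty":0,"tz":2,"spin":0},{"tx":0,"ty":0,"tz":2,"spin":0},{"tx":0,"ty":0,"tz":1,"spin":0},{"tx":0,"ty":0,"tz":0,"spin":0},{"tx":0,"ty":0,"tz":0,"spin":0},{"tx":0,"ty":0,"tz":0,"spin":0}]'; python3 -c "
from h import *
for i in range(3):
    s=env.state(); print(s['clock'],s['ee_pos'].round(1),s['wrist_force'].round(2),s['torque'].round(2)); p=env.read_camera('wrist')
cv2.imwrite('pics/w3.png',p['frame'])
"
```

```text
clock: 5.4
ee_pos: [549.9, -277.5, 82.2]
orientation: [-0.069, 0.998, 0.001, -0.001]
wrist_force: [-0.3, 0.6, -1.8]
finger_gap: 53.1
5.4 [ 549.9 -277.5   82.2] [-0.32  0.63 -1.8 ] [-0.   -0.04 -0.02]
5.45 [ 549.9 -277.5   82.1] [-0.87  0.65 -2.66] [-0.04 -0.01  0.01]
5.5 [ 550.  -277.5   82.2] [-0.41  0.11 -0.86] [-0.02 -0.05  0.06]
```

View pics/w3.png

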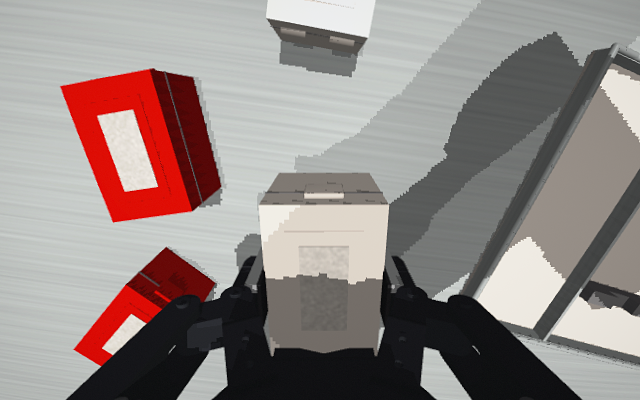

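```bash
python3 -c "
from h import *
L=[]
for i in range(10):
    env.read_camera('wrist'); L.append(env.state()['wrist_force'][2])
print(np.round(L,2),np.mean(L))
"
```

```text
[-1.38 -1.37 -1.12 -1.33 -0.16 -1.87 -1.13 -2.06 -0.9  -1.28] -1.260052283359111
```

The lift force averages 1.26 N, which is 0.13 kg, so box A is the empty one. I'll set it back gently where it stood.

```bash
python3 -m jog '[{"tx":0,"ty":0,"tz":-2,"spin":0},{"tx":0,"ty":0,"tz":-2,"spin":0},{"tx":0,"ty":0,"tz":-1,"spin":0},{"tx":0,"ty":0,"tz":-0.4,"spin":0},{"tx":0,"ty":0,"tz":-0.2,"spin":0},{"tx":0,"ty":0,"tz":-0.2,"spin":0},{"tx":0,"ty":0,"tz":-0.1,"spin":0},{"tx":0,"ty":0,"tz":0,"spin":0},{"tx":0,"ty":0,"tz":0,"spin":0}]'
```

```text
clock: 6.95
ee_pos: [551.2, -278.3, 25.4]
orientation: [-0.069, 0.998, -0.001, 0.001]
wrist_force: [-1.2, 0.7, 5.5]
finger_gap: 53.2
```

```bash
python3 -m jog '[{"tx":0,"ty":0,"tz":0,"spin":0},{"tx":0,"ty":0,"tz":0,"spin":0},{"tx":0,"ty":0,"tz":0,"spin":0},{"tx":0,"ty":0,"tz":4,"spin":0},{"tx":0,"ty":0,"tz":4.8,"spin":0},{"tx":-4.1,"ty":-0.4,"tz":1.5,"spin":-2.6},{"tx":-4.1,"ty":-0.4,"tz":0.5,"spin":-2.6},{"tx":-4.1,"ty":-0.4,"tz":0,"spin":-2.6},{"tx":-4.0,"ty":-0.4,"tz":0,"spin":-2.6},{"tx":0,"ty":0,"tz":0,"spin":0}]' 0.15
python3 - <<'E'
from h import *
s=env.state(); print(s["ee_pos"].round(1))
p=env.read_camera("wrist"); cv2.imwrite("pics/w4.png",p["frame"]); print(proj(p,[[388.1,-293.6,56]]))
E
```

```text
clock: 7.95
ee_pos: [383.1, -292.9, 131.9]
orientation: [0.024, 1.0, 0.001, -0.002]
wrist_force: [0.2, 0.5, -0.9]
finger_gap: 72.8
[ 383.1 -292.9  131.9]
[[322.05517545 213.2949298 ]]
```

View pics/w4.png

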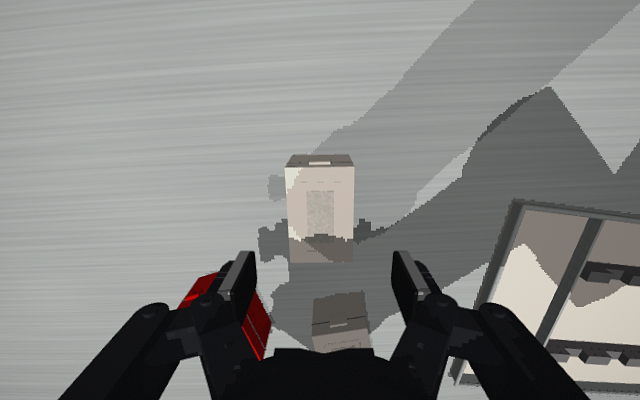

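Box B is centred at (320,212), right where predicted, and empty box A is still standing at (340,325). Now I'll descend on B, grip it and lift.

```bash
python3 -m jog '[{"tx":0.4,"ty":0,"tz":-4,"spin":0},{"tx":0,"ty":0,"tz":-4,"spin":0},{"tx":0,"ty":0,"tz":-2,"spin":0},{"tx":0,"ty":0,"tz":-1,"spin":0},{"tx":0,"ty":0,"tz":0,"spin":0}]'; python3 -m jog '[{"tx":0,"ty":0,"tz":0,"spin":0},{"tx":0,"ty":0,"tz":0,"spin":0},{"tx":0,"ty":0,"tz":0,"spin":0},{"tx":0,"ty":0,"tz":0,"spin":0},{"tx":0,"ty":0,"tz":0,"spin":0}]' 0.6;  python3 -m jog '[{"tx":0,"ty":0,"tz":1,"spin":0},{"tx":0,"ty":0,"tz":2,"spin":0},{"tx":0,"ty":0,"tz":2,"spin":0},{"tx":0,"ty":0,"tz":1,"spin":0},{"tx":0,"ty":0,"tz":0,"spin":0},{"tx":0,"ty":0,"tz":0,"spin":0},{"tx":0,"ty":0,"tz":0,"spin":0}]'; python3 -c "
from h import *
L=[]
for i in range(6):
    p=env.read_camera('wrist'); L.append(env.state()['wrist_force'][2])
print(np.round(L,2),np.mean(L),env.state()['ee_pos'])
cv2.imwrite('pics/w5.png',p['frame'])
"
```

```text
clock: 8.5
ee_pos: [391.9, -293.4, 21.2]
orientation: [0.021, 1.0, 0.001, -0.001]
wrist_force: [-0.2, -0.1, 0.3]
finger_gap: 72.5
clock: 9.0
ee_pos: [392.9, -295.1, 23.7]
orientation: [0.022, 1.0, -0.001, 0.001]
wrist_force: [1.7, -0.6, 7.6]
finger_gap: 53.4
clock: 9.7
ee_pos: [391.0, -293.3, 81.4]
orientation: [0.022, 1.0, 0.001, -0.001]
wrist_force: [-0.6, 1.5, -4.0]
finger_gap: 53.0
[-5.04 -4.05 -3.78 -4.1  -4.83 -3.38] -4.19819306403525 [ 391.45521375 -293.77666004   81.85618041]
```

View pics/w5.png

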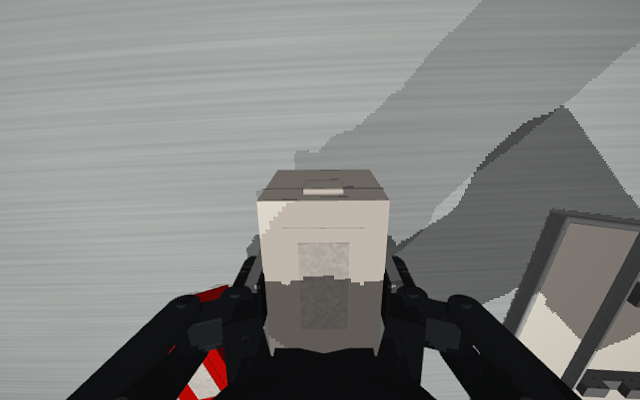

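The lift force averages 4.2 N, which is 0.43 kg, so box B is the full one. I'll carry it to the bay centre at about (530,-76).

```bash
python3 -m jog '[{"tx":1.2,"ty":1.8,"tz":1,"spin":0},{"tx":2.4,"ty":3.6,"tz":1,"spin":-1.4},{"tx":2.4,"ty":3.6,"tz":0,"spin":-1.4},{"tx":2.4,"ty":3.6,"tz":0,"spin":-1.4},{"tx":2.4,"ty":3.6,"tz":0,"spin":-1.4},{"tx":2.2,"ty":3.6,"tz":0,"spin":-1.4},{"tx":1.2,"ty":2,"tz":-1,"spin":0},{"tx":0,"ty":0,"tz":-1,"spin":0},{"tx":0,"ty":0,"tz":0,"spin":0}]'
python3 - <<'E'
from fit import *
s=env.state(); print(s["ee_pos"].round(1))
p=env.read_camera("wrist"); cv2.imwrite("pics/w6.png",p["frame"])
p=env.read_camera("top"); cv2.imwrite("pics/t6.png",cv2.resize(p["frame"][130:290,220:420],None,fx=4,fy=3.7,interpolation=cv2.INTER_CUBIC))
E
```

```text
clock: 10.9
ee_pos: [532.2, -75.2, 80.6]
orientation: [0.082, 0.997, 0.0, -0.002]
wrist_force: [-0.6, -0.2, -4.5]
finger_gap: 53.2
[532.2 -75.2  80.6]
```

View pics/w6.png

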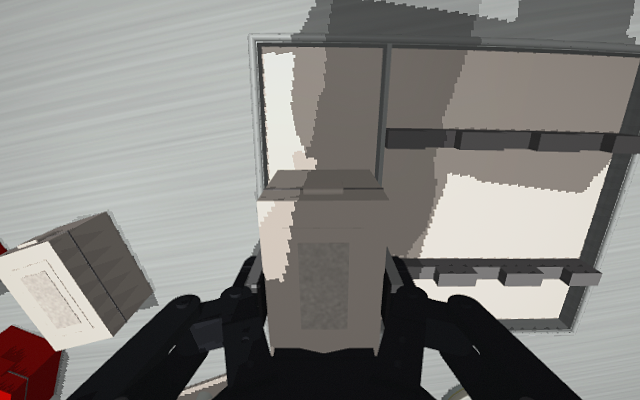

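View pics/t6.png

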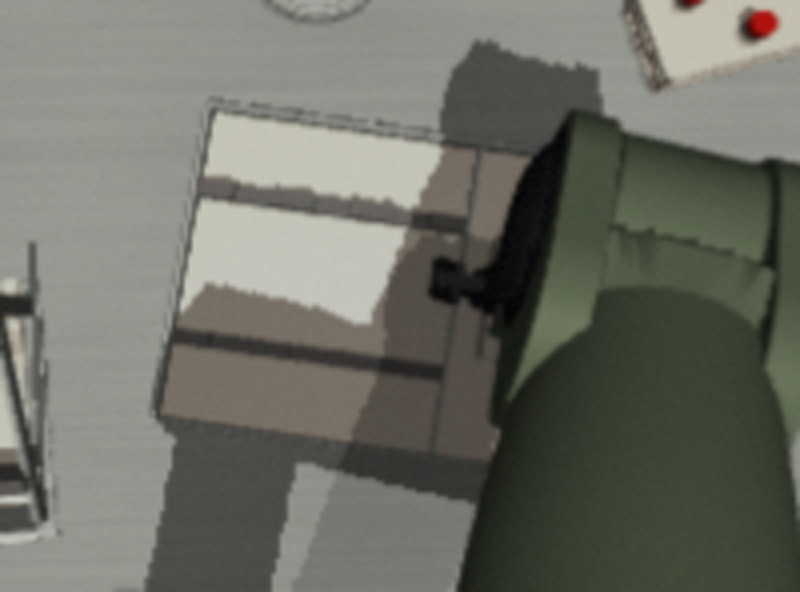

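Run:
```python
from fit import *
p=env.read_camera("wrist"); im=p["frame"]
cv2.imwrite("pics/w7.png",cv2.resize(im[20:220,230:430],None,fx=3.9,fy=2.95,interpolation=cv2.INTER_CUBIC))
for u in [(250,36),(640,55),(388,44),(637,56)]: print(u,at_z(p,u,18).round(1))
for a in (-.17,-.148):
  T=(Rz(a)@np.array([[-118,-139.5,18],[-118,-51,18],[-118,139.5,18],[118,139.5,18],[0,-51,18],[-61,-50,27],[-49,-50,27],[-49,126,27]]).T).T+[546.2,17.3,0]
  print(a,proj(p,T).round(0).tolist())
s=env.state(); print(s["ee_pos"].round(1),s["orientation"].round(3))
```

```text
(250, 36) [ 404.4 -102.2   18. ]
(640, 55) [455.3 155.6  18. ]
(388, 44) [423.9 -15.   18. ]
(637, 56) [455.7 153.5  18. ]
-0.17 [[254.0, 39.0], [391.0, 39.0], [667.0, 48.0], [573.0, 329.0], [379.0, 210.0], [389.0, 130.0], [388.0, 148.0], [631.0, 151.0]]
-0.148 [[250.0, 44.0], [386.0, 41.0], [665.0, 43.0], [577.0, 326.0], [379.0, 211.0], [387.0, 132.0], [386.0, 150.0], [631.0, 147.0]]
[533.2 -76.8  82.3] [ 0.084  0.997 -0.    -0.   ]
```

View pics/w7.png

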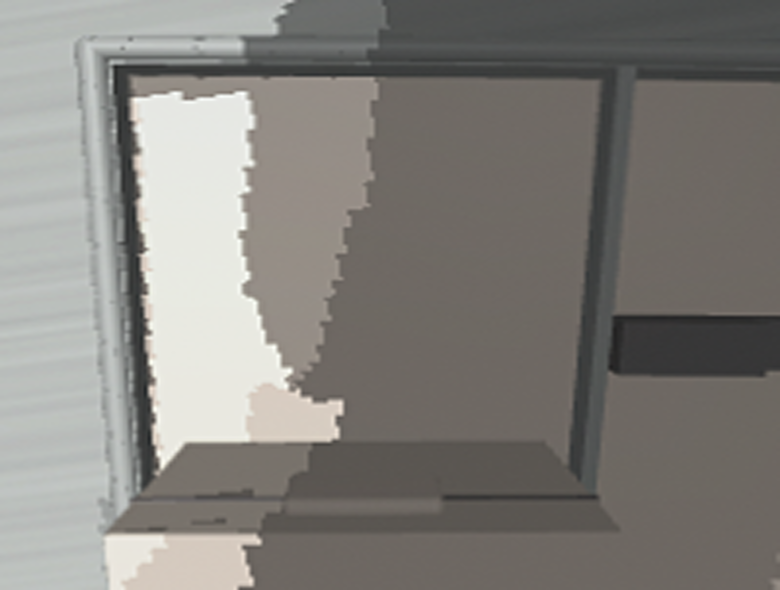

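The bay is clear and the box is over it, between the outer wall (left, column 250) and the divider (column 388). I'll lower it gently.

```bash
python3 -m jog '[{"tx":0,"ty":0,"tz":-1.5,"spin":-1},{"tx":0,"ty":0,"tz":-2,"spin":0},{"tx":0,"ty":0,"tz":-1,"spin":0},{"tx":0,"ty":0,"tz":-0.4,"spin":0},{"tx":0,"ty":0,"tz":-0.2,"spin":0},{"tx":0,"ty":0,"tz":-0.2,"spin":0},{"tx":0,"ty":0,"tz":-0.2,"spin":0},{"tx":0,"ty":0,"tz":-0.1,"spin":0},{"tx":0,"ty":0,"tz":0,"spin":0}]'
```

```text
clock: 11.95
ee_pos: [534.0, -76.1, 26.7]
orientation: [0.092, 0.996, -0.0, 0.0]
wrist_force: [-1.3, -0.2, -1.4]
finger_gap: 53.3
```

```bash
python3 -m jog '[{"tx":0,"ty":0,"tz":-0.1,"spin":0},{"tx":0,"ty":0,"tz":0,"spin":0}]'; python3 -m jog '[{"tx":0,"ty":0,"tz":0,"spin":0},{"tx":0,"ty":0,"tz":0,"spin":0},{"tx":0,"ty":0,"tz":0,"spin":0},{"tx":0,"ty":0,"tz":3,"spin":0},{"tx":0,"ty":0,"tz":5,"spin":0},{"tx":0,"ty":1.0,"tz":4.5,"spin":0},{"tx":0,"ty":3,"tz":3,"spin":0}]' 0.2
python3 - <<'E'
from fit import *
s=env.state(); print(s["ee_pos"].round(1))
p=env.read_camera("wrist"); cv2.imwrite("pics/w8.png",p["frame"])
E
```

```text
clock: 12.15
ee_pos: [534.0, -76.0, 26.7]
orientation: [0.092, 0.996, -0.0, 0.001]
wrist_force: [-3.1, 1.1, 9.0]
finger_gap: 53.3
clock: 12.85
ee_pos: [535.4, -37.6, 183.6]
orientation: [0.093, 0.996, -0.001, 0.002]
wrist_force: [0.8, 0.7, 0.0]
finger_gap: 68.0
[535.4 -37.6 183.6]
```

View pics/w8.png

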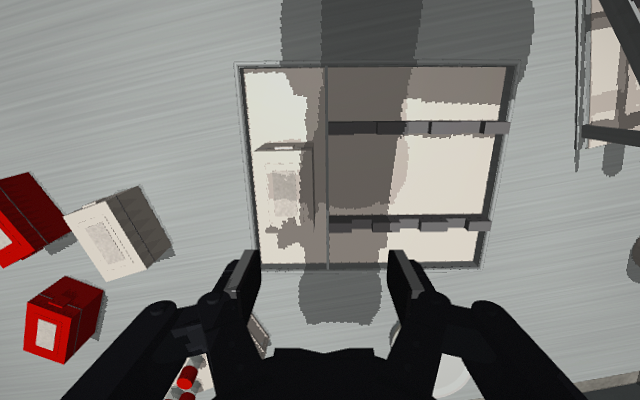

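The full box stands upright in the bay at about (283,185), and empty box A still stands at (118,232). From this clear view I'll refine the tray pose.

Run:
```python
from fit import *
p=env.read_camera("wrist"); np.savez("w8.npz",**{k:np.array(p[k]) for k in ("frame","camera_matrix","D","R","t")})
im=p["frame"]
cv2.imwrite("pics/w9.png",cv2.resize(im[55:280,230:525],None,fx=2.7,fy=2.66,interpolation=cv2.INTER_CUBIC))
T=(Rz(-.17)@np.array([[-118,-139.5,18],[-118,139.5,18],[118,139.5,18],[118,-139.5,18]]).T).T+[546.2,17.3,0]
print(proj(p,T).round(1).tolist())
```

```text
[[231.8, 63.7], [510.5, 61.8], [473.9, 266.0], [253.4, 268.9]]
```

View pics/w9.png

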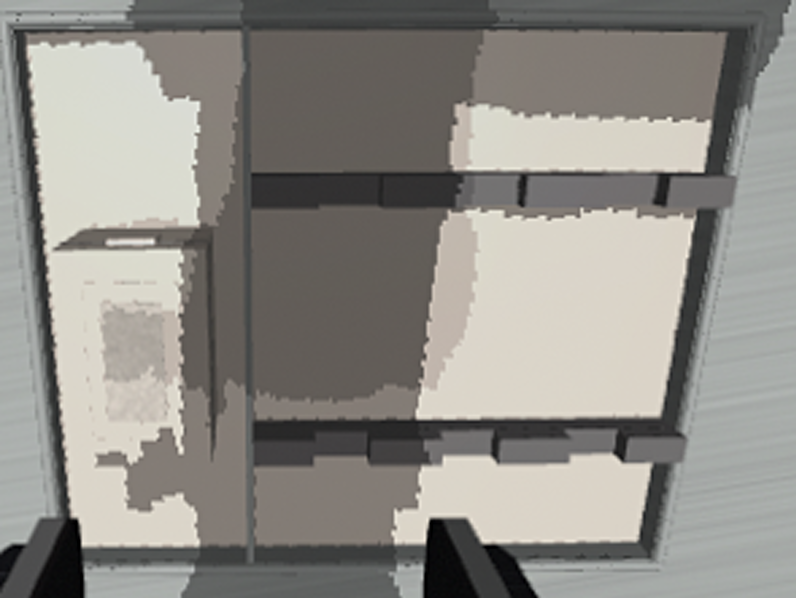

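Run:
```python
from fit import *
p=dict(np.load("w8.npz"))
def c(l): return np.array([[230+(x+.5)/2.7-.5,55+(y+.5)/2.66-.5] for x,y in l])
pts=[[-118,-139.5,18],[-118,139.5,18],[118,139.5,18],[118,-139.5,18]]
print("outer rim",fitrect(p,c([(8,25),(765,15),(657,567),(55,567)]),pts,[546,17,-.17]))
# bars: top-face corner points z=27 ; top bar x=-55 ; ends y=-49.. block edges at notch centres +-12
# bottom bar block edges (upper edge row of top face) observed cols at top edge y~430
obs=[(313,432),(369,432),(430,432),(497,435),(567,432),(620,435)]
ys=[-23.5,.5,31.5,55.5,86.5,110.5]
for xb in (49,61):
  print(xb,fitrect(p,c(obs),[[xb,y,27] for y in ys],[546,17,-.17]))
T=(Rz(-.17)@np.array([[x,y,27] for x in (49,61) for y in ys]).T).T+[546.2,17.3,0]
q=proj(p,T); print(((q-[230,55]+.5)*[2.7,2.66]).round(0).tolist())
```

```text
outer rim (array([ 5.45836683e+02,  1.72659289e+01, -1.77053875e-01]), np.float64(2.469085665516218))
49 (array([ 5.42005087e+02,  1.58035987e+01, -1.93584977e-01]), np.float64(3.1056292751993624))
61 (array([ 5.30229235e+02,  1.81121411e+01, -1.93585042e-01]), np.float64(3.1056296000485872))
[[317.0, 442.0], [373.0, 441.0], [446.0, 440.0], [502.0, 439.0], [575.0, 438.0], [630.0, 438.0], [317.0, 467.0], [372.0, 466.0], [444.0, 465.0], [500.0, 465.0], [571.0, 464.0], [626.0, 463.0]]
```

The tray is confirmed at (546,17) with yaw about -0.175 rad, and both measurements agree. Next is the forceps; I'll hover over the rest with the gripper half closed.

```bash
python3 -m jog '[{"tx":-0.8,"ty":4.4,"tz":0.3,"spin":1.3},{"tx":-0.8,"ty":4.4,"tz":0.3,"spin":1.3},{"tx":-0.8,"ty":4.4,"tz":0.3,"spin":1.3},{"tx":-0.8,"ty":4.4,"tz":0.3,"spin":1.3},{"tx":-0.8,"ty":4.4,"tz":0.3,"spin":1.3},{"tx":-0.8,"ty":4.4,"tz":0.3,"spin":1.3},{"tx":-0.8,"ty":4.4,"tz":0.3,"spin":1.3},{"tx":-0.8,"ty":4.4,"tz":0,"spin":1.3},{"tx":-1,"ty":4.4,"tz":0,"spin":1.3},{"tx":-1,"ty":4.4,"tz":0,"spin":1}]' 0.5;  python3 -m jog '[{"tx":0,"ty":0,"tz":0,"spin":0}]'
python3 - <<'E'
from fit import *
s=env.state(); print(s["ee_pos"].round(1),s["orientation"].round(3))
p=env.read_camera("wrist"); cv2.imwrite("pics/w10.png",p["frame"]);np.savez("w10.npz",**{k:np.array(p[k]) for k in ("frame","camera_matrix","D","R","t")})
for n in ("forceps_mid","spreader_mid","spatula_mid"): print(n,rec(p,n))
E
```

```text
clock: 13.95
ee_pos: [449.0, 405.3, 200.1]
orientation: [-0.019, 1.0, -0.0, -0.0]
wrist_force: [1.3, 0.5, 0.9]
finger_gap: 42.7
clock: 14.05
ee_pos: [447.9, 408.4, 199.8]
orientation: [-0.022, 1.0, 0.001, -0.001]
wrist_force: [0.1, -0.4, 0.1]
finger_gap: 43.0
[447.9 408.4 199.8] [-0.022  1.     0.001 -0.001]
forceps_mid [([452.8, 409.0, 83.1], 0.9), ([754.5, 59.0, 44.5], 0.52)]
spreader_mid [([443.6, 349.6, 76.4], 0.75)]
spatula_mid [([473.6, 300.1, 89.7], 0.78), ([444.6, 353.7, 80.8], 0.67)]
```

View pics/w10.png

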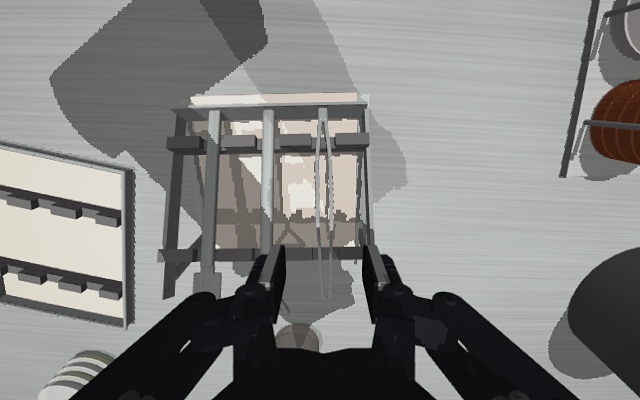

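Run:
```python
from fit import *
p=dict(np.load("w10.npz")); im=p["frame"]
cv2.imwrite("pics/w11.png",cv2.resize(im[90:310,150:390],None,fx=3.3,fy=2.7,interpolation=cv2.INTER_CUBIC))
U=np.array([[323,108],[268,111],[215,111],[325.5,297]])
Y=[55,0,-55,55]
def X(v,s,y,up): return Rz(v[2])@np.array([s*np.cos(.5)-up*np.sin(.5),y,75+s*np.sin(.5)+up*np.cos(.5)])+[v[0],v[1],0]
def f(v):
    S=[-90+v[3]]*3+[95+v[3]]
    r=[proj(p,[X(v,s,y,6)])[0]-u for s,y,u in zip(S,Y,U)]
    # bars: top edge lines rows through centre  (u near 268): upper edge of near bar top face & far bar
    return np.ravel(r)
r=least_squares(f,[474,360,.036,-24]);print(r.x.round(3),r.fun.round(1))
print(X(r.x,r.x[3],55,4).round(1))
for u in [(323,108),(325.5,297)]:
    for z in (40,60,80,100,120): print(u,at_z(p,u,z).round(1))
```

```text
[ 4.61869e+02  3.54762e+02  6.60000e-02 -3.69200e+00] [-0.9  0.5  0.4 -1.2  0.3  0.3  0.1  0.3]
[453.1 409.3  76.7]
(323, 108) [372.7 405.   40. ]
(323, 108) [372.2 405.   60. ]
(323, 108) [371.8 405.   80. ]
(323, 108) [371.4 405.  100. ]
(323, 108) [371. 405. 120.]
(325.5, 297) [599.7 418.2  40. ]
(325.5, 297) [584.3 417.3  60. ]
(325.5, 297) [568.9 416.5  80. ]
(325.5, 297) [553.5 415.6 100. ]
(325.5, 297) [538.1 414.8 120. ]
```

View pics/w11.png

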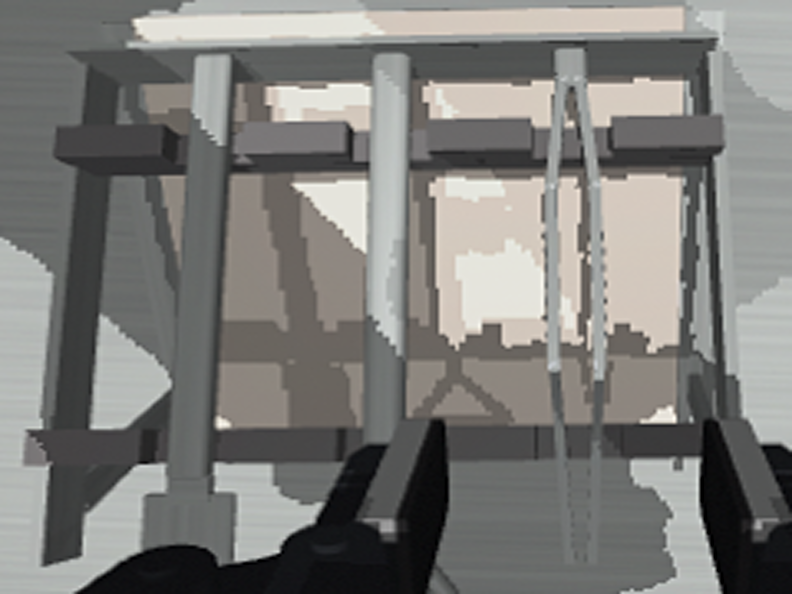

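The forceps' handle end is at crop (570,60), its tips at (578,560), and its grip runs straight down near column 575. The fit gives its middle as (452,409,77), and the network agrees. I'll descend with the fingertips about 12 mm below its centre and close.

```bash
python3 -m jog '[{"tx":0.3,"ty":0,"tz":-4,"spin":0},{"tx":0,"ty":0,"tz":-4,"spin":0},{"tx":0,"ty":0,"tz":-3,"spin":0},{"tx":0,"ty":0,"tz":-1.5,"spin":0},{"tx":0,"ty":0,"tz":-1,"spin":0},{"tx":0,"ty":0,"tz":0,"spin":0}]'
python3 - <<'E'
from fit import *
s=env.state(); print(s["ee_pos"].round(1),s["orientation"].round(3))
p=env.read_camera("wrist"); cv2.imwrite("pics/w12.png",p["frame"])
E
```

```text
clock: 14.85
ee_pos: [452.5, 402.3, 65.1]
orientation: [-0.018, 1.0, -0.001, -0.001]
wrist_force: [0.5, 0.5, 0.2]
finger_gap: 42.9
[452.5 402.3  65.1] [-0.018  1.    -0.001 -0.001]
```

View pics/w12.png

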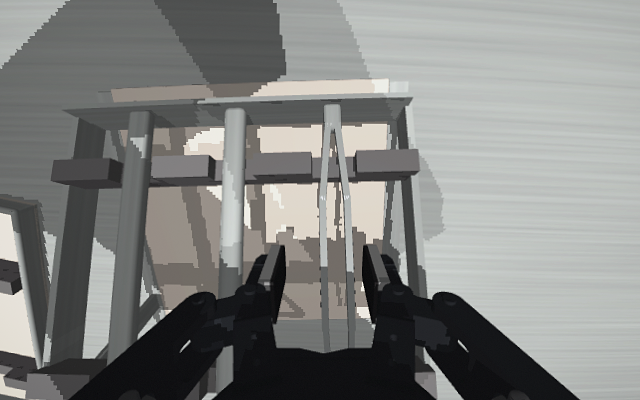

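The fingers are centred near column 324 and the forceps near 336, so I'll shift about +5 mm in y and then close.

```bash
python3 -m jog '[{"tx":0,"ty":0.5,"tz":0,"spin":0},{"tx":0,"ty":0,"tz":0,"spin":0}]'; python3 -m jog '[{"tx":0,"ty":0,"tz":0,"spin":0},{"tx":0,"ty":0,"tz":0,"spin":0},{"tx":0,"ty":0,"tz":0,"spin":0},{"tx":0,"ty":0,"tz":0,"spin":0},{"tx":0,"ty":0,"tz":0,"spin":0}]' 1
python3 - <<'E'
from fit import *
s=env.state(); print(s["ee_pos"].round(1),s["orientation"].round(3))
p=env.read_camera("wrist"); cv2.imwrite("pics/w13.png",p["frame"])
E
```

```text
clock: 15.1
ee_pos: [453.7, 410.2, 67.7]
orientation: [-0.019, 1.0, 0.001, 0.001]
wrist_force: [-0.6, 0.5, -0.5]
finger_gap: 42.6
clock: 15.6
ee_pos: [452.8, 409.4, 67.1]
orientation: [-0.019, 1.0, 0.0, 0.0]
wrist_force: [-1.9, -0.1, 5.5]
finger_gap: 15.0
[452.8 409.4  67.1] [-0.019  1.     0.     0.   ]
```

View pics/w13.png

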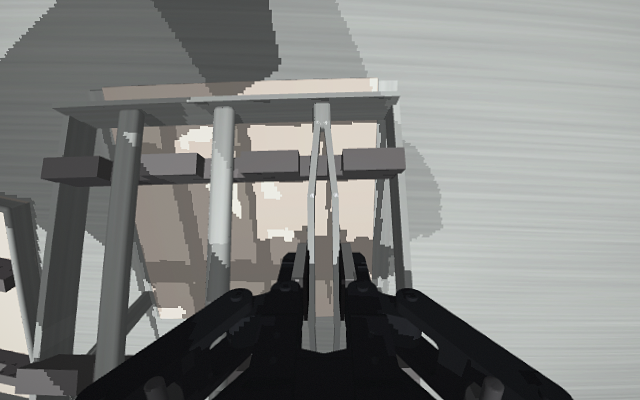

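The forceps are gripped (gap 15 mm). Lifting straight up.

```bash
python3 -m jog '[{"tx":0,"ty":0,"tz":1,"spin":0},{"tx":0,"ty":0,"tz":2,"spin":0},{"tx":0,"ty":0,"tz":3,"spin":0},{"tx":0,"ty":0,"tz":4,"spin":0},{"tx":0,"ty":0,"tz":3,"spin":0},{"tx":0,"ty":0,"tz":0,"spin":0}]'
python3 - <<'E'
from fit import *
s=env.state(); print(s["ee_pos"].round(1),s["wrist_force"].round(1),s["torque"].round(2))
p=env.read_camera("wrist"); cv2.imwrite("pics/w14.png",p["frame"])
p=env.read_camera("scene"); cv2.imwrite("pics/s14.png",cv2.resize(p["frame"][120:300,380:600],None,fx=3.6,fy=3.3))
E
```

```text
clock: 16.25
ee_pos: [455.1, 410.7, 201.7]
orientation: [-0.019, 1.0, 0.002, 0.004]
wrist_force: [-0.1, 0.6, -1.3]
finger_gap: 14.9
[455.1 410.7 201.7] [-0.1  0.6 -1.3] [-0.01  0.01 -0.  ]
```

View pics/w14.png

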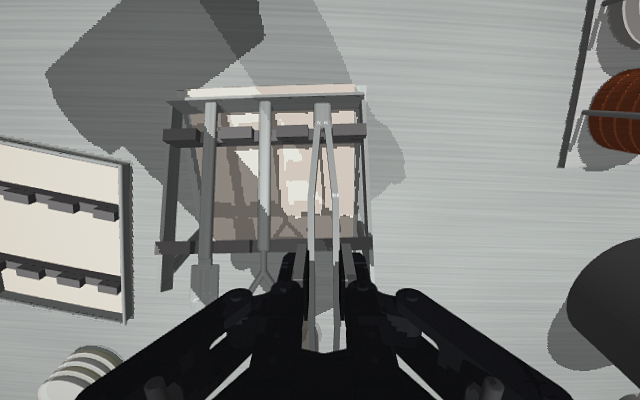

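View pics/s14.png

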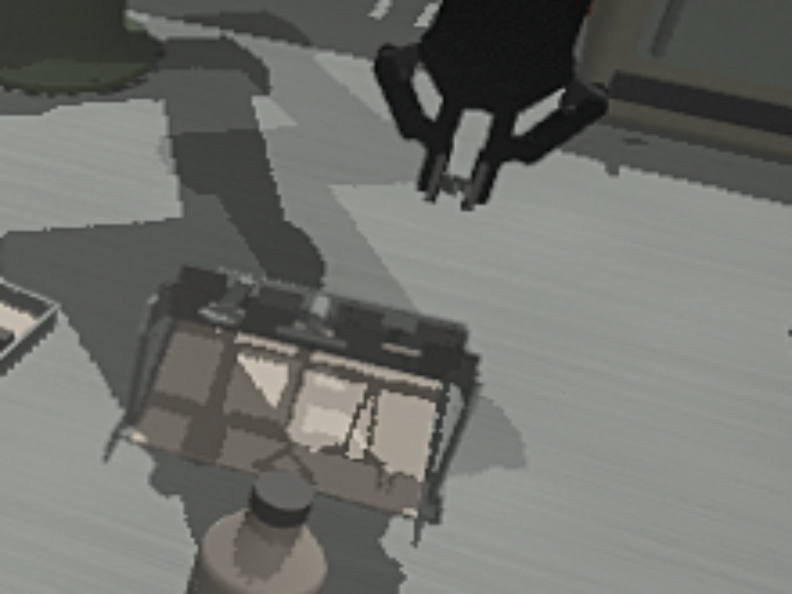

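The forceps are held, still tilted. Carrying them to above lane 1 at about (544,6).

```bash
python3 -m jog '[{"tx":1,"ty":-4.5,"tz":0,"spin":-1.4},{"tx":1,"ty":-4.5,"tz":0,"spin":-1.4},{"tx":1,"ty":-4.5,"tz":0,"spin":-1.4},{"tx":1,"ty":-4.5,"tz":0,"spin":-1.4},{"tx":1,"ty":-4.5,"tz":-1,"spin":-1.4},{"tx":1,"ty":-4.5,"tz":-1,"spin":-1.4},{"tx":1,"ty":-4.5,"tz":-1,"spin":-1.4},{"tx":1,"ty":-4.5,"tz":-1,"spin":-1.4},{"tx":1,"ty":-4.4,"tz":-1,"spin":-1.1},{"tx":0,"ty":0,"tz":-3,"spin":0}]';  python3 -m jog '[{"tx":0,"ty":0,"tz":-2,"spin":0},{"tx":0,"ty":0,"tz":0,"spin":0}]'
cat > look.py <<'E'
import sys
from fit import *
def main(n,cams=("wrist",)):
    s=env.state(); print(s["clock"],s["ee_pos"].round(1),s["orientation"].round(3),s["wrist_force"].round(1),s["finger_gap"].round(1))
    for c in cams:
        p=env.read_camera(c); cv2.imwrite(f"pics/{n}_{c}.png",p["frame"]); np.savez(f"{n}_{c}.npz",**{k:np.array(p[k]) for k in ("frame","camera_matrix","D","R","t")})
main(sys.argv[1],sys.argv[2:] or ("wrist",))
E
python3 look.py n15
```

```text
clock: 17.35
ee_pos: [545.1, -0.4, 116.4]
orientation: [0.092, 0.996, -0.001, 0.002]
wrist_force: [0.8, 1.7, -0.4]
finger_gap: 15.0
clock: 17.55
ee_pos: [538.7, 4.9, 92.1]
orientation: [0.089, 0.996, 0.0, -0.004]
wrist_force: [-0.4, 0.8, -2.0]
finger_gap: 15.5Traceback (most recent call last):
  File "look.py", line 7, in <module>
    main(sys.argv[1],sys.argv[2:] or ("wrist",))
    ~~~~^^^^^^^^^^^^^^^^^^^^^^^^^^^^^^^^^^^^^^^^
  File "look.py", line 4, in main
    s=env.state(); print(s["clock"],s["ee_pos"].round(1),s["orientation"].round(3),s["wrist_force"].round(1),s["finger_gap"].round(1))
                                                                                                             ^^^^^^^^^^^^^^^^^^^^^
AttributeError: 'float' object has no attribute 'round'
```

```bash
sed -i 's/s\["finger_gap"\].round(1)/round(s["finger_gap"],1)/' look.py; python3 look.py n15
```

```text
17.55 [538.7   4.9  92.1] [ 0.089  0.996  0.    -0.004] [-0.4  0.8 -2. ] 15.5
```

```bash
ls pics | tail -2
```

```text
w8.png
w9.png
```

View pics/n15_wrist.png

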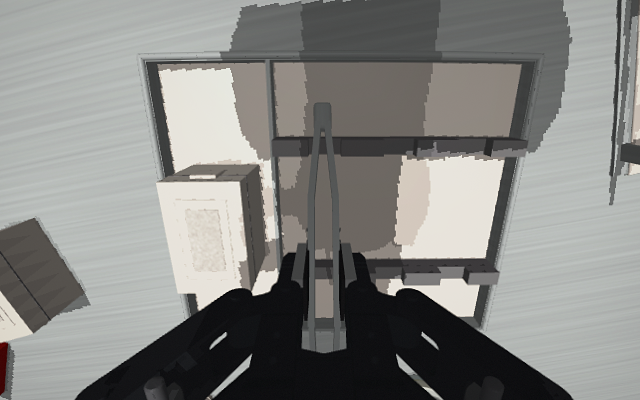

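```bash
cat > crop.py <<'E'
import sys,cv2,numpy as np
from fit import *
n,x0,x1,y0,y1=sys.argv[1],*map(int,sys.argv[2:6])
p=dict(np.load(n+".npz")); im=p["frame"][y0:y1,x0:x1].astype(float)
im=np.clip(255*(im/255)**.55,0,255).astype(np.uint8)
f=min(780/(x1-x0),580/(y1-y0)); cv2.imwrite(f"pics/{n}_c.png",cv2.resize(im,None,fx=f,fy=f,interpolation=cv2.INTER_CUBIC)); print("scale",round(f,3))
V=[546,17.2,-.175]
for xb in (-55,55):
  for yl in (-11.5,43.5,98.5):
    T=(Rz(V[2])@np.array([[xb,yl-12,27],[xb,yl+12,27],[xb,yl,17]]).T).T+[V[0],V[1],0]
    print(xb,yl,((proj(p,T)-[x0,y0])*f).round(0).tolist())
E
python3 crop.py n15_wrist 230 430 90 240
```

```text
scale 3.867
-55 -11.5 [[303.0, 226.0], [432.0, 226.0], [367.0, 218.0]]
-55 43.5 [[597.0, 226.0], [724.0, 226.0], [648.0, 218.0]]
-55 98.5 [[888.0, 226.0], [1013.0, 227.0], [925.0, 219.0]]
55 -11.5 [[313.0, 732.0], [423.0, 732.0], [368.0, 706.0]]
55 43.5 [[565.0, 731.0], [674.0, 731.0], [610.0, 706.0]]
55 98.5 [[814.0, 729.0], [922.0, 728.0], [850.0, 704.0]]
```

View pics/n15_wrist_c.png

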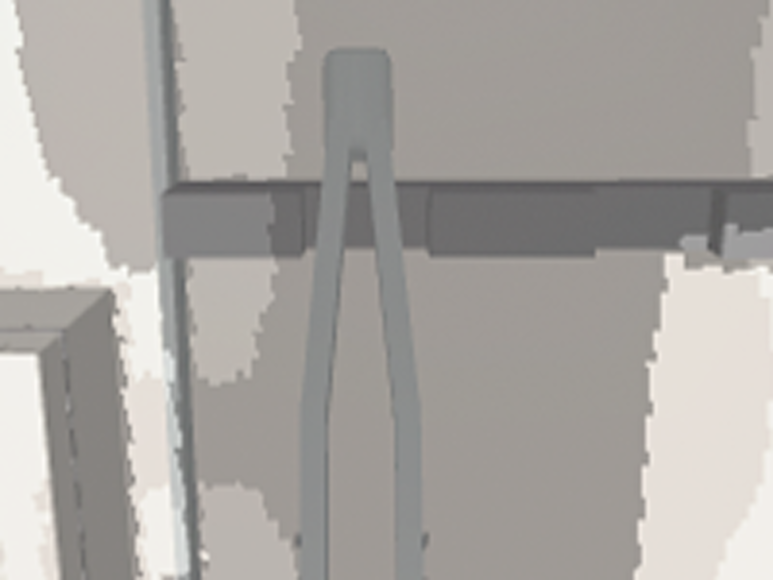

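The near lane-1 notch spans crop columns 304-428 against a prediction of 303-432, so the tray pose is right. The forceps sit about 1 mm off, so I'll nudge +y. Then I'll lower until the handle meets the near notch and press to rotate the forceps flat.

```bash
python3 -m jog '[{"tx":0,"ty":0.1,"tz":-2,"spin":0},{"tx":0,"ty":0,"tz":-1.5,"spin":0},{"tx":0,"ty":0,"tz":-0.5,"spin":0},{"tx":0,"ty":0,"tz":-0.4,"spin":0},{"tx":0,"ty":0,"tz":0,"spin":0}]'; python3 -m jog '[{"tx":0,"ty":0,"tz":-0.4,"spin":0},{"tx":0,"ty":0,"tz":-0.4,"spin":0},{"tx":0,"ty":0,"tz":0,"spin":0}]'; python3 look.py n16; python3 crop.py n16_wrist 230 430 90 240
```

```text
clock: 18.1
ee_pos: [542.9, 6.3, 52.6]
orientation: [0.088, 0.996, -0.0, 0.0]
wrist_force: [0.3, 0.1, -0.2]
finger_gap: 15.0
clock: 18.4
ee_pos: [542.4, 6.1, 44.0]
orientation: [0.088, 0.996, 0.0, -0.0]
wrist_force: [-0.0, -0.2, -0.6]
finger_gap: 15.1
18.4 [542.4   6.1  44. ] [ 0.088  0.996  0.    -0.   ] [-0.  -0.2 -0.6] 15.1
scale 3.867
-55 -11.5 [[273.0, 250.0], [439.0, 250.0], [357.0, 239.0]]
-55 43.5 [[653.0, 250.0], [817.0, 251.0], [715.0, 239.0]]
-55 98.5 [[1026.0, 251.0], [1184.0, 252.0], [1065.0, 240.0]]
55 -11.5 [[290.0, 869.0], [426.0, 869.0], [358.0, 831.0]]
55 43.5 [[600.0, 868.0], [735.0, 867.0], [654.0, 830.0]]
55 98.5 [[906.0, 865.0], [1038.0, 863.0], [945.0, 827.0]]
```

View pics/n16_wrist_c.png

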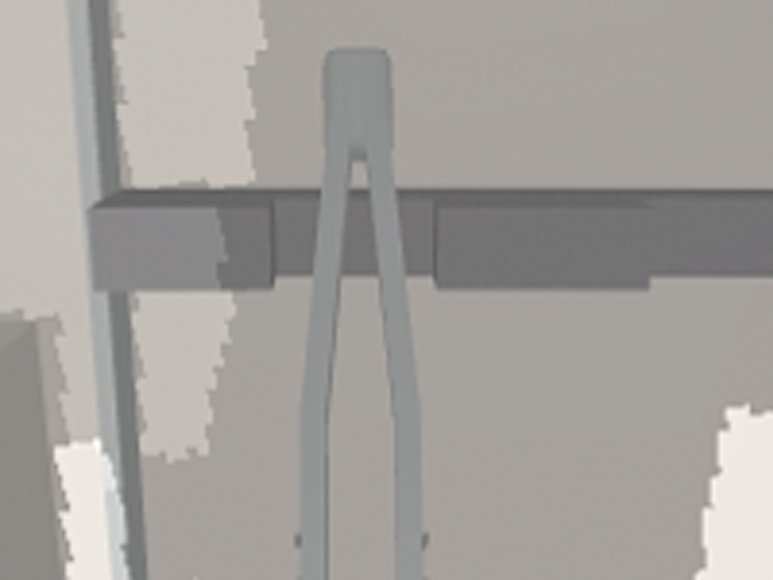

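Centred in the notch (274-435, forceps at 359). Pressing down slowly and watching the force.

```bash
python3 -m jog '[{"tx":0,"ty":0,"tz":-0.4,"spin":0},{"tx":0,"ty":0,"tz":-0.4,"spin":0},{"tx":0,"ty":0,"tz":0,"spin":0}]'; python3 -m jog '[{"tx":0,"ty":0,"tz":-0.4,"spin":0},{"tx":0,"ty":0,"tz":-0.4,"spin":0},{"tx":0,"ty":0,"tz":0,"spin":0}]'; python3 look.py n17; python3 crop.py n17_wrist 230 430 90 240
```

```text
clock: 18.75
ee_pos: [543.6, 5.6, 36.9]
orientation: [0.088, 0.996, -0.0, 0.001]
wrist_force: [-0.6, -0.1, 8.0]
finger_gap: 15.0
clock: 19.05
ee_pos: [544.6, 5.7, 29.4]
orientation: [0.088, 0.996, -0.0, 0.002]
wrist_force: [0.1, 0.9, 8.8]
finger_gap: 14.8
19.05 [544.6   5.7  29.4] [ 0.088  0.996 -0.     0.002] [0.1 0.9 8.8] 14.8
scale 3.867
-55 -11.5 [[264.0, 253.0], [446.0, 253.0], [356.0, 240.0]]
-55 43.5 [[681.0, 253.0], [862.0, 254.0], [747.0, 240.0]]
-55 98.5 [[1091.0, 255.0], [1263.0, 256.0], [1130.0, 242.0]]
55 -11.5 [[284.0, 919.0], [430.0, 919.0], [358.0, 876.0]]
55 43.5 [[618.0, 918.0], [763.0, 916.0], [675.0, 874.0]]
55 98.5 [[947.0, 914.0], [1088.0, 911.0], [987.0, 871.0]]
```

View pics/n17_wrist_c.png

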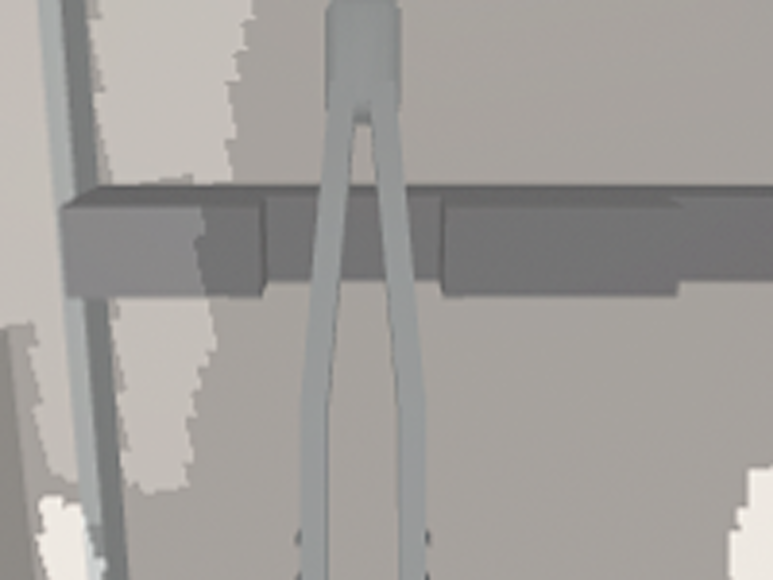

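It rotates in the pads at about 9 N, as intended. Continuing.

```bash
python3 -m jog '[{"tx":0,"ty":0,"tz":-0.4,"spin":0},{"tx":0,"ty":0,"tz":-0.4,"spin":0},{"tx":0,"ty":0,"tz":-0.3,"spin":0},{"tx":0,"ty":0,"tz":-0.2,"spin":0},{"tx":0,"ty":0,"tz":0,"spin":0}]'; python3 -m jog '[{"tx":0,"ty":0,"tz":-0.2,"spin":0},{"tx":0,"ty":0,"tz":-0.1,"spin":0},{"tx":0,"ty":0,"tz":0,"spin":0}]'; python3 look.py n18 wrist scene; python3 crop.py n18_wrist 230 430 90 240
```

```text
clock: 19.6
ee_pos: [546.2, 5.5, 16.9]
orientation: [0.088, 0.996, -0.0, 0.003]
wrist_force: [3.2, -0.4, 7.9]
finger_gap: 15.3
clock: 19.9
ee_pos: [546.6, 5.5, 14.2]
orientation: [0.088, 0.996, -0.0, 0.004]
wrist_force: [4.5, -0.9, 8.8]
finger_gap: 15.1
19.9 [546.6   5.5  14.2] [ 0.088  0.996 -0.     0.004] [ 4.5 -0.9  8.8] 15.1
scale 3.867
-55 -11.5 [[252.0, 260.0], [455.0, 260.0], [354.0, 245.0]]
-55 43.5 [[717.0, 260.0], [918.0, 261.0], [788.0, 245.0]]
-55 98.5 [[1171.0, 262.0], [1361.0, 263.0], [1208.0, 247.0]]
55 -11.5 [[277.0, 981.0], [435.0, 981.0], [357.0, 932.0]]
55 43.5 [[639.0, 980.0], [796.0, 978.0], [700.0, 930.0]]
55 98.5 [[996.0, 975.0], [1148.0, 971.0], [1036.0, 925.0]]
```

```bash
python3 -c "
import cv2
im=cv2.imread('pics/n18_scene.png'); cv2.imwrite('pics/n18_sc.png',cv2.resize(im[150:280,240:420],None,fx=4.3,fy=4.3,interpolation=cv2.INTER_CUBIC))"
```

```text
(no output)
```

View pics/n18_wrist_c.png

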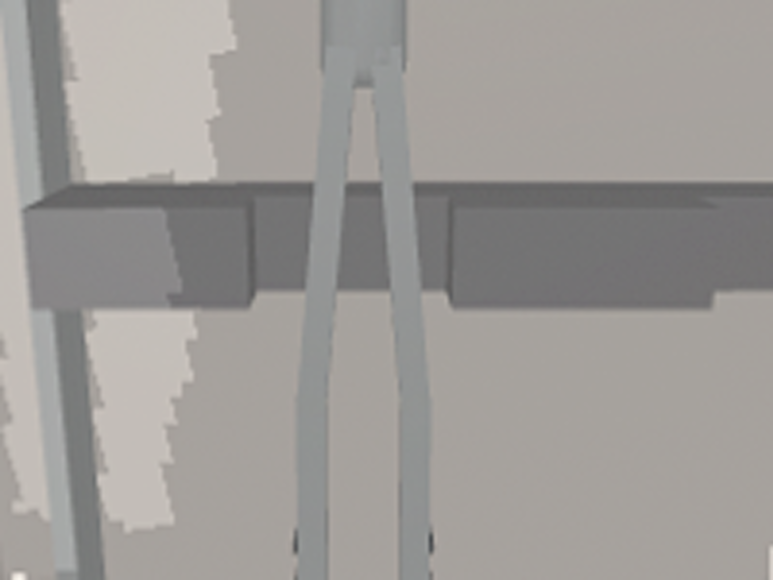

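View pics/n18_sc.png

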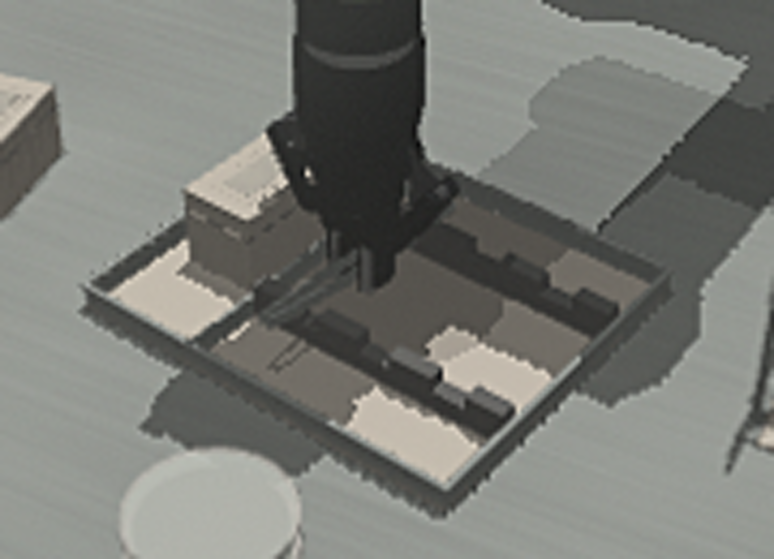

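Nearly flat, with about 4 mm more to go.

```bash
python3 -m jog '[{"tx":0,"ty":0,"tz":-0.2,"spin":0},{"tx":0,"ty":0,"tz":-0.2,"spin":0},{"tx":0,"ty":0,"tz":0,"spin":0}]'; python3 -m jog '[{"tx":0,"ty":0,"tz":-0.1,"spin":0},{"tx":0,"ty":0,"tz":-0.1,"spin":0},{"tx":0,"ty":0,"tz":0,"spin":0}]'
```

```text
clock: 20.3
ee_pos: [547.2, 5.4, 10.3]
orientation: [0.088, 0.996, -0.0, 0.004]
wrist_force: [5.8, -1.1, 7.9]
finger_gap: 15.1
clock: 20.6
ee_pos: [547.4, 5.3, 8.4]
orientation: [0.088, 0.996, -0.0, 0.004]
wrist_force: [4.9, -0.5, 9.6]
finger_gap: 15.1
```

```bash
python3 -m jog '[{"tx":0,"ty":0,"tz":-0.1,"spin":0},{"tx":0,"ty":0,"tz":0,"spin":0}]'; python3 look.py n19 wrist scene;python3 -c "
import cv2
im=cv2.imread('pics/n19_scene.png'); cv2.imwrite('pics/n19_sc.png',cv2.resize(im[180:260,270:370],None,fx=7,fy=7,interpolation=cv2.INTER_CUBIC))"
```

```text
clock: 20.8
ee_pos: [547.6, 5.3, 7.5]
orientation: [0.088, 0.996, -0.0, 0.005]
wrist_force: [5.3, -0.4, 8.0]
finger_gap: 15.0
20.8 [547.6   5.3   7.5] [ 0.088  0.996 -0.     0.005] [ 5.3 -0.4  8. ] 15.0
```

View pics/n19_sc.png

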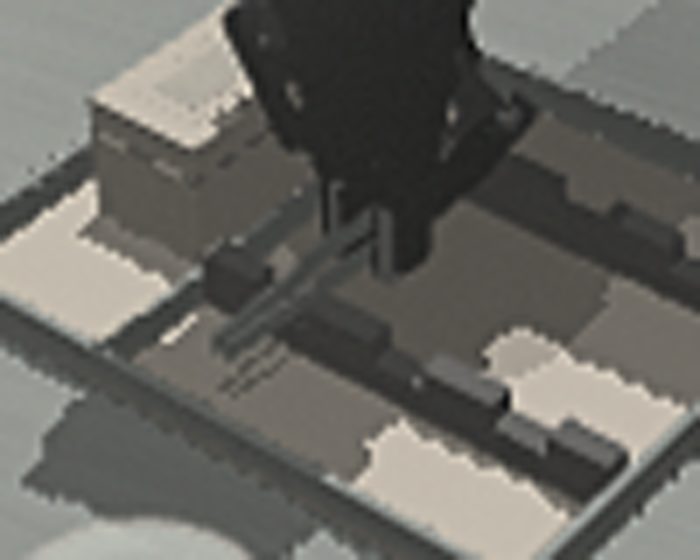

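Almost seated. I'll lower one more mm and release with a small opening.

```bash
python3 -m jog '[{"tx":0,"ty":0,"tz":-0.1,"spin":0},{"tx":0,"ty":0,"tz":0,"spin":0}]'; python3 -m jog '[{"tx":0,"ty":0,"tz":0,"spin":0},{"tx":0,"ty":0,"tz":0,"spin":0},{"tx":0,"ty":0,"tz":0,"spin":0}]' 0.66;  python3 -m jog '[{"tx":0,"ty":0,"tz":1,"spin":0},{"tx":0,"ty":0,"tz":3,"spin":0},{"tx":0,"ty":0,"tz":4,"spin":0},{"tx":0,"ty":0,"tz":5,"spin":0},{"tx":0,"ty":1,"tz":4.5,"spin":0},{"tx":0,"ty":0,"tz":0,"spin":0}]'; python3 look.py n20 wrist scene;python3 -c "
import cv2
im=cv2.imread('pics/n20_scene.png'); cv2.imwrite('pics/n20_sc.png',cv2.resize(im[160:280,250:410],None,fx=4.8,fy=4.8,interpolation=cv2.INTER_CUBIC))"
```

```text
clock: 21.1
ee_pos: [547.7, 5.3, 6.6]
orientation: [0.088, 0.996, -0.0, 0.005]
wrist_force: [4.8, -0.9, 9.5]
finger_gap: 15.2
clock: 21.4
ee_pos: [541.8, 6.2, 3.8]
orientation: [0.088, 0.996, 0.0, -0.001]
wrist_force: [0.3, -0.7, 0.1]
finger_gap: 29.1
clock: 22.0
ee_pos: [546.6, 16.4, 186.4]
orientation: [0.088, 0.996, 0.0, 0.006]
wrist_force: [1.1, -0.1, 0.1]
finger_gap: 29.1
22.0 [546.6  16.4 186.4] [0.088 0.996 0.    0.006] [ 1.1 -0.1  0.1] 29.1
```

View pics/n20_sc.png

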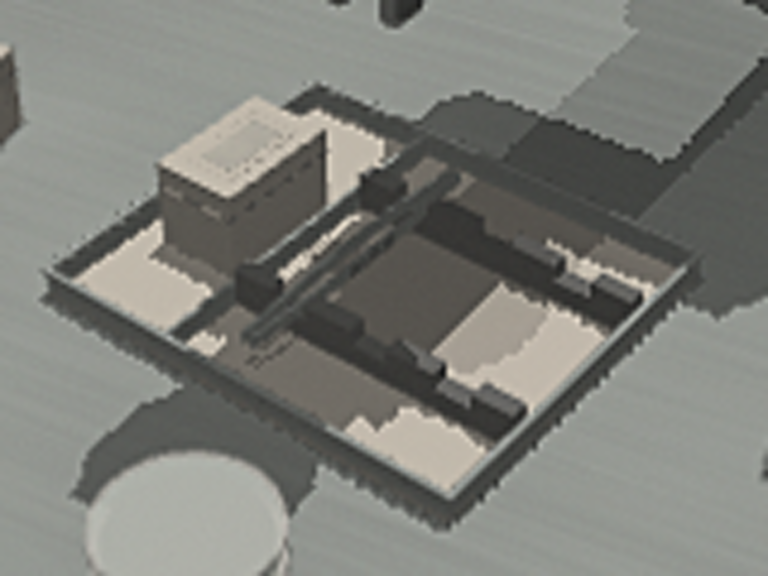

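View pics/n20_wrist.png

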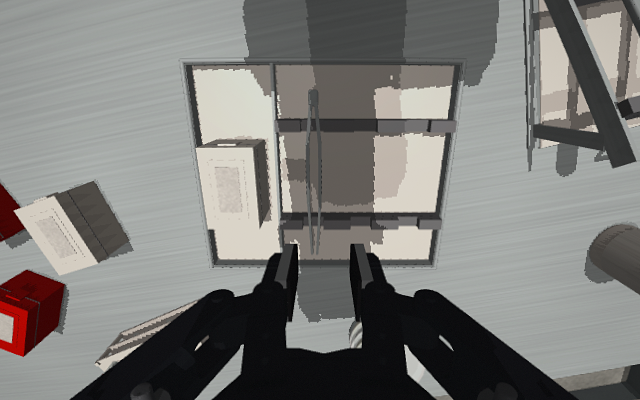

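The forceps lie flat in lane 1: the wrist view shows them at column 314, spanning both bars from (314,92) to (314,252). Next is the spatula.

```bash
python3 -m jog '[{"tx":-1.2,"ty":4,"tz":0.3,"spin":1.9},{"tx":-1.2,"ty":4,"tz":0.3,"spin":1.9},{"tx":-1.2,"ty":4,"tz":0.3,"spin":1.9},{"tx":-1.2,"ty":4,"tz":0,"spin":1.9},{"tx":-1.2,"ty":4,"tz":0,"spin":1.9},{"tx":-1.2,"ty":4.2,"tz":0,"spin":1.9},{"tx":-1,"ty":4.2,"tz":0,"spin":1.9},{"tx":0,"ty":0,"tz":-3,"spin":0},{"tx":0,"ty":0,"tz":-1,"spin":0},{"tx":0,"ty":0,"tz":0,"spin":0}]' 0.5; python3 look.py n21
python3 - <<'E'
from fit import *
p=dict(np.load("n21_wrist.npz"))
for x in [[462.4,299.7,77]]: print(proj(p,[x]))
E
```

```text
clock: 23.1
ee_pos: [458.2, 298.5, 145.2]
orientation: [-0.028, 1.0, -0.002, -0.003]
wrist_force: [0.1, 0.6, -0.1]
finger_gap: 42.8
23.1 [458.2 298.5 145.2] [-0.028  1.    -0.002 -0.003] [ 0.1  0.6 -0.1] 42.8
[[324.49848682 216.16979082]]
```

View pics/n21_wrist.png

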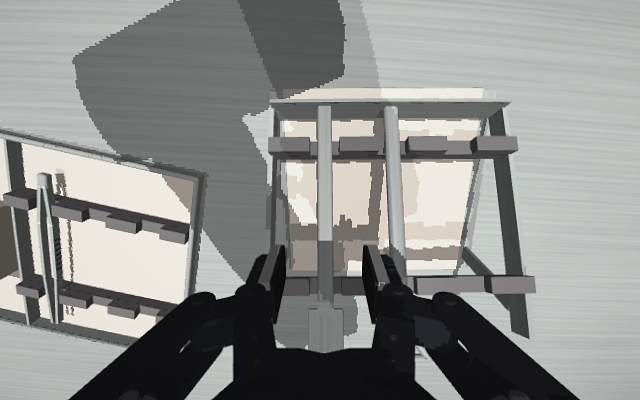

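Run:
```python
from fit import *
p=dict(np.load("n21_wrist.npz"))
for u in [(324,106),(325,305),(390,106)]: print(u,[at_z(p,u,z).round(1).tolist() for z in (36,40,100)])
```

```text
(324, 106) [[379.7, 294.6, 36.0], [379.6, 294.6, 40.0], [379.1, 294.7, 100.0]]
(325, 305) [[580.1, 306.9, 36.0], [576.9, 306.7, 40.0], [528.9, 303.9, 100.0]]
(390, 106) [[376.5, 349.9, 36.0], [376.5, 349.0, 40.0], [376.7, 336.0, 100.0]]
```

```bash
python3 -m jog '[{"tx":0.1,"ty":0.1,"tz":-3,"spin":0},{"tx":0,"ty":0,"tz":-3,"spin":0},{"tx":0,"ty":0,"tz":-1.2,"spin":0},{"tx":0,"ty":0,"tz":-0.6,"spin":0},{"tx":0,"ty":0,"tz":0,"spin":0}]'; python3 look.py n22
```

```text
clock: 23.65
ee_pos: [462.0, 300.6, 70.5]
orientation: [-0.027, 1.0, -0.0, -0.0]
wrist_force: [-0.3, -0.2, -1.0]
finger_gap: 42.4
23.65 [462.  300.6  70.5] [-0.027  1.    -0.    -0.   ] [-0.3 -0.2 -1. ] 42.4
```

View pics/n22_wrist.png

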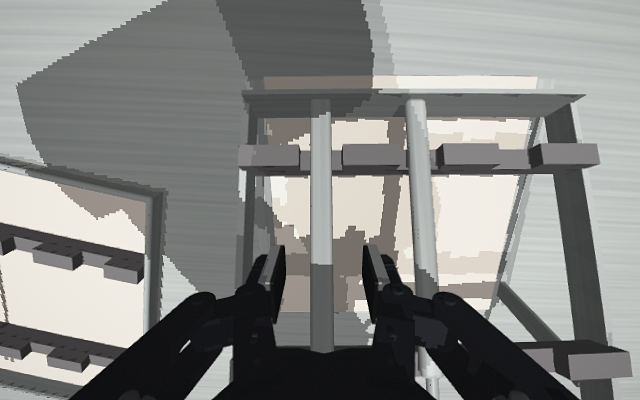

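Centred (handle at column 321, fingers at 324). Going down 4 mm more, closing, then lifting.

```bash
python3 -m jog '[{"tx":0,"ty":0,"tz":-0.4,"spin":0},{"tx":0,"ty":0,"tz":0,"spin":0}]'; python3 -m jog '[{"tx":0,"ty":0,"tz":0,"spin":0},{"tx":0,"ty":0,"tz":0,"spin":0},{"tx":0,"ty":0,"tz":0,"spin":0},{"tx":0,"ty":0,"tz":0,"spin":0},{"tx":0,"ty":0,"tz":0,"spin":0}]' 1; python3 -m jog '[{"tx":0,"ty":0,"tz":1,"spin":0},{"tx":0,"ty":0,"tz":2,"spin":0},{"tx":0,"ty":0,"tz":3,"spin":0},{"tx":0,"ty":0,"tz":4,"spin":0},{"tx":0,"ty":0,"tz":2.5,"spin":0},{"tx":0,"ty":0,"tz":0,"spin":0}]'; python3 look.py n23
```

```text
clock: 23.9
ee_pos: [462.2, 301.3, 66.9]
orientation: [-0.028, 1.0, 0.0, 0.001]
wrist_force: [0.3, -0.1, -0.2]
finger_gap: 43.0
clock: 24.4
ee_pos: [461.8, 301.2, 66.8]
orientation: [-0.028, 1.0, 0.0, 0.0]
wrist_force: [-1.7, -0.4, 5.7]
finger_gap: 10.6
clock: 25.0
ee_pos: [464.1, 302.2, 195.7]
orientation: [-0.028, 1.0, 0.002, 0.003]
wrist_force: [0.6, -0.8, -1.0]
finger_gap: 10.4
25.0 [464.1 302.2 195.7] [-0.028  1.     0.002  0.003] [ 0.6 -0.8 -1. ] 10.4
```

View pics/n23_wrist.png

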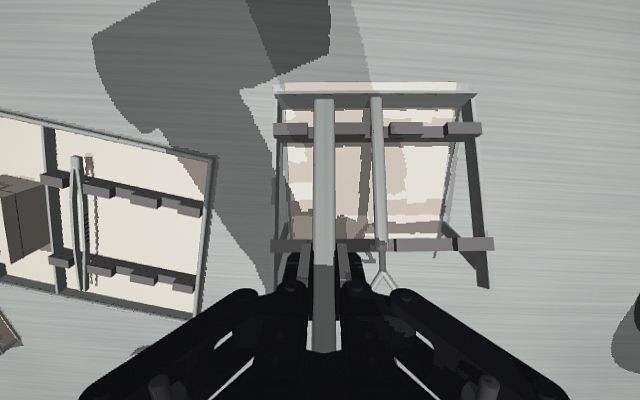

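```bash
python3 -m jog '[{"tx":1.5,"ty":-4,"tz":0,"spin":-2.2},{"tx":1.5,"ty":-4,"tz":0,"spin":-2.2},{"tx":1.5,"ty":-4,"tz":0,"spin":-2.2},{"tx":1.5,"ty":-4,"tz":0,"spin":-2.2},{"tx":1.5,"ty":-4,"tz":-1,"spin":-2.2},{"tx":1.4,"ty":-4.1,"tz":-1,"spin":-2.2},{"tx":0,"ty":0,"tz":-4,"spin":0},{"tx":0,"ty":0,"tz":-3,"spin":0},{"tx":0,"ty":0,"tz":-1,"spin":0},{"tx":0,"ty":0,"tz":0,"spin":0}]'; python3 look.py n24;  python3 crop.py n24_wrist 230 430 90 240
```

```text
clock: 26.05
ee_pos: [548.4, 60.1, 88.9]
orientation: [0.087, 0.996, -0.0, -0.003]
wrist_force: [-0.3, 0.1, -0.8]
finger_gap: 10.3
26.05 [548.4  60.1  88.9] [ 0.087  0.996 -0.    -0.003] [-0.3  0.1 -0.8] 10.3
scale 3.867
-55 -11.5 [[0.0, 228.0], [129.0, 228.0], [78.0, 220.0]]
-55 43.5 [[297.0, 228.0], [428.0, 228.0], [362.0, 220.0]]
-55 98.5 [[595.0, 228.0], [725.0, 229.0], [647.0, 220.0]]
55 -11.5 [[53.0, 738.0], [163.0, 738.0], [118.0, 712.0]]
55 43.5 [[306.0, 739.0], [418.0, 739.0], [362.0, 713.0]]
55 98.5 [[561.0, 739.0], [671.0, 739.0], [607.0, 713.0]]
```

View pics/n24_wrist_c.png

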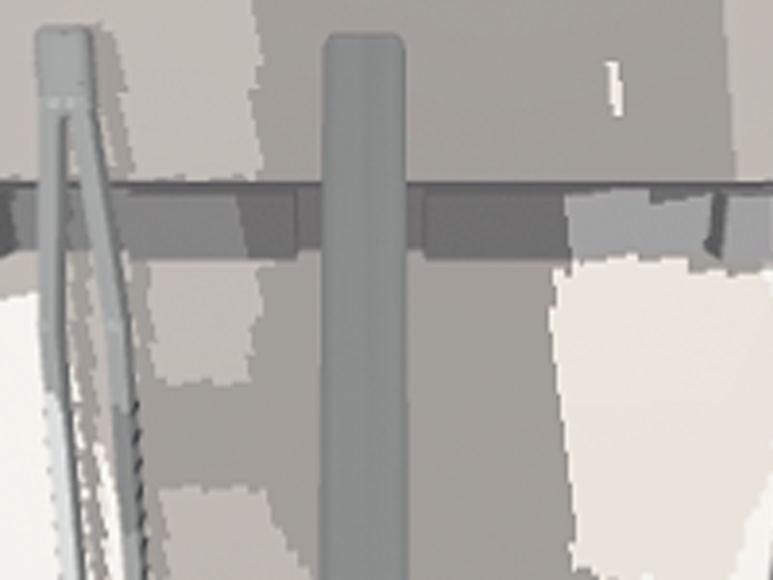

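The handle (centre 364) lines up with the lane-2 notch (297-425). Lowering and pressing flat.

```bash
python3 -m jog '[{"tx":0,"ty":0,"tz":-2,"spin":0},{"tx":0,"ty":0,"tz":-1.5,"spin":0},{"tx":0,"ty":0,"tz":-0.6,"spin":0},{"tx":0,"ty":0,"tz":-0.4,"spin":0},{"tx":0,"ty":0,"tz":0,"spin":0}]'; python3 -m jog '[{"tx":0,"ty":0,"tz":-0.4,"spin":0},{"tx":0,"ty":0,"tz":-0.4,"spin":0},{"tx":0,"ty":0,"tz":-0.4,"spin":0},{"tx":0,"ty":0,"tz":0,"spin":0}]'; python3 look.py n25; python3 crop.py n25_wrist 230 430 90 240
```

```text
clock: 26.6
ee_pos: [551.2, 60.2, 47.0]
orientation: [0.087, 0.996, 0.0, 0.001]
wrist_force: [-0.4, 0.5, -0.6]
finger_gap: 10.6
clock: 27.0
ee_pos: [552.0, 60.1, 35.2]
orientation: [0.087, 0.996, 0.0, 0.001]
wrist_force: [0.5, -0.3, 7.2]
finger_gap: 10.7
27.0 [552.   60.1  35.2] [0.087 0.996 0.    0.001] [ 0.5 -0.3  7.2] 10.7
scale 3.867
-55 -11.5 [[-128.0, 262.0], [45.0, 261.0], [-18.0, 249.0]]
-55 43.5 [[270.0, 261.0], [445.0, 261.0], [358.0, 248.0]]
-55 98.5 [[671.0, 262.0], [844.0, 262.0], [734.0, 249.0]]
55 -11.5 [[-34.0, 901.0], [106.0, 903.0], [51.0, 862.0]]
55 43.5 [[288.0, 904.0], [429.0, 904.0], [358.0, 863.0]]
55 98.5 [[611.0, 903.0], [750.0, 902.0], [666.0, 862.0]]
```

View pics/n25_wrist_c.png

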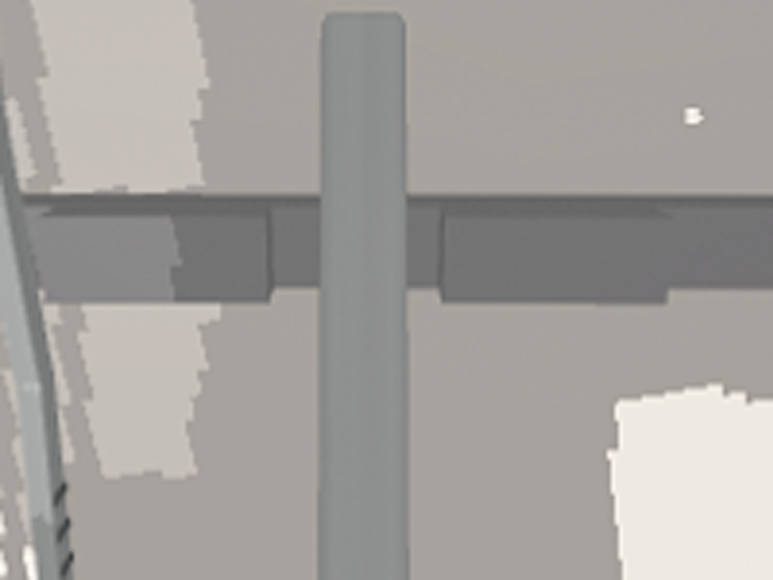

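```bash
python3 -m jog '[{"tx":0,"ty":0,"tz":-0.4,"spin":0},{"tx":0,"ty":0,"tz":-0.4,"spin":0},{"tx":0,"ty":0,"tz":-0.4,"spin":0},{"tx":0,"ty":0,"tz":-0.4,"spin":0},{"tx":0,"ty":0,"tz":-0.4,"spin":0},{"tx":0,"ty":0,"tz":0,"spin":0}]'; python3 -m jog '[{"tx":0,"ty":0,"tz":-0.3,"spin":0},{"tx":0,"ty":0,"tz":-0.2,"spin":0},{"tx":0,"ty":0,"tz":-0.2,"spin":0},{"tx":0,"ty":0,"tz":0,"spin":0}]'; python3 look.py n26 wrist scene;python3 -c "
import cv2
im=cv2.imread('pics/n26_scene.png'); cv2.imwrite('pics/n26_sc.png',cv2.resize(im[160:280,250:410],None,fx=4.8,fy=4.8,interpolation=cv2.INTER_CUBIC))"
```

```text
clock: 27.65
ee_pos: [554.4, 59.7, 16.0]
orientation: [0.087, 0.996, 0.0, 0.003]
wrist_force: [3.7, -1.2, 7.0]
finger_gap: 10.9
clock: 28.05
ee_pos: [555.4, 59.5, 9.6]
orientation: [0.087, 0.996, 0.0, 0.004]
wrist_force: [4.1, -1.7, 8.4]
finger_gap: 10.8
28.05 [555.4  59.5   9.6] [0.087 0.996 0.    0.004] [ 4.1 -1.7  8.4] 10.8
```

View pics/n26_sc.png

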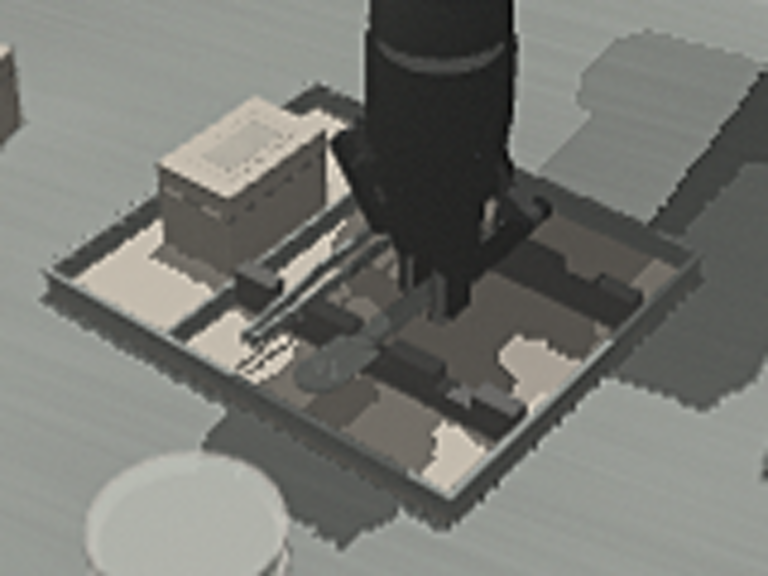

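```bash
python3 -m jog '[{"tx":0,"ty":0,"tz":-0.2,"spin":0},{"tx":0,"ty":0,"tz":-0.1,"spin":0},{"tx":0,"ty":0,"tz":0,"spin":0}]'; python3 -m jog '[{"tx":0,"ty":0,"tz":0,"spin":0},{"tx":0,"ty":0,"tz":0,"spin":0},{"tx":0,"ty":0,"tz":0,"spin":0}]' 0.68;  python3 -m jog '[{"tx":0,"ty":0,"tz":1,"spin":0},{"tx":0,"ty":0,"tz":3,"spin":0},{"tx":0,"ty":0,"tz":4,"spin":0},{"tx":0,"ty":0,"tz":5,"spin":0},{"tx":0,"ty":1,"tz":4.5,"spin":0},{"tx":0,"ty":0,"tz":0,"spin":0}]'; python3 look.py n27 wrist scene;python3 -c "
import cv2
im=cv2.imread('pics/n27_scene.png'); cv2.imwrite('pics/n27_sc.png',cv2.resize(im[160:280,250:410],None,fx=4.8,fy=4.8,interpolation=cv2.INTER_CUBIC))"
```

```text
clock: 28.45
ee_pos: [555.5, 59.6, 6.6]
orientation: [0.087, 0.996, 0.0, 0.004]
wrist_force: [5.5, -1.3, 7.0]
finger_gap: 10.6
clock: 28.75
ee_pos: [549.8, 60.1, 3.8]
orientation: [0.087, 0.996, -0.0, -0.001]
wrist_force: [-0.3, -0.3, -0.0]
finger_gap: 27.1
clock: 29.35
ee_pos: [554.7, 70.8, 186.5]
orientation: [0.087, 0.996, 0.001, 0.006]
wrist_force: [0.7, 0.8, 0.3]
finger_gap: 26.9
29.35 [554.7  70.8 186.5] [0.087 0.996 0.001 0.006] [0.7 0.8 0.3] 26.9
```

View pics/n27_sc.png

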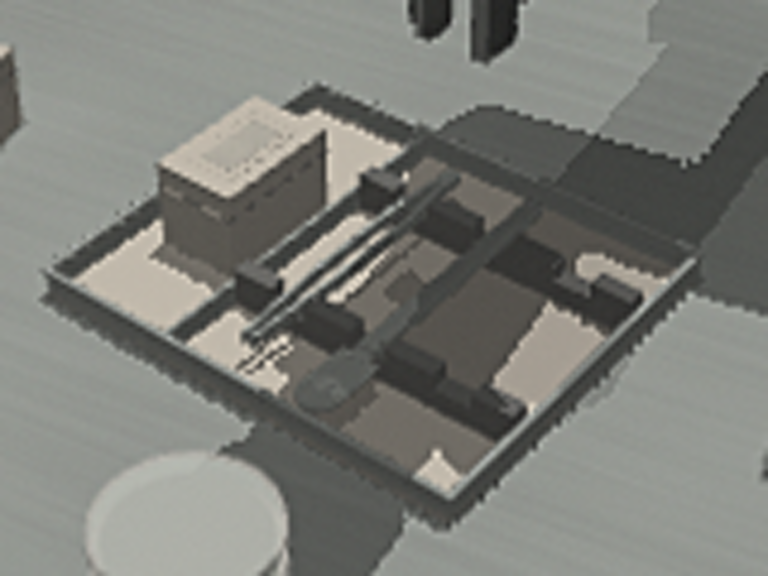

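View pics/n27_wrist.png

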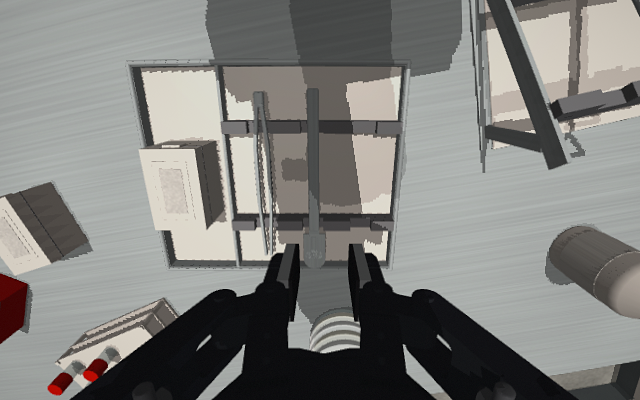

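The spatula lies in lane 2, at column 313. Last instrument: the spreader.

```bash
python3 -m jog '[{"tx":-1.4,"ty":4,"tz":0.3,"spin":1.9},{"tx":-1.4,"ty":4,"tz":0.3,"spin":1.9},{"tx":-1.4,"ty":4,"tz":0.3,"spin":1.9},{"tx":-1.4,"ty":4,"tz":0,"spin":1.9},{"tx":-1.4,"ty":4,"tz":0,"spin":1.9},{"tx":-1.4,"ty":4.2,"tz":0,"spin":1.9},{"tx":-1,"ty":4.2,"tz":0,"spin":1.9},{"tx":0,"ty":0,"tz":-3,"spin":0},{"tx":0,"ty":0,"tz":-1,"spin":0},{"tx":0,"ty":0,"tz":0,"spin":0}]' 0.5; python3 look.py n28
python3 - <<'E'
from fit import *
p=dict(np.load("n28_wrist.npz")); print(proj(p,[[457,354.7,77]]))
E
```

```text
clock: 30.45
ee_pos: [454.3, 352.2, 145.0]
orientation: [-0.029, 1.0, -0.002, -0.003]
wrist_force: [-0.8, -0.1, 0.2]
finger_gap: 42.7
30.45 [454.3 352.2 145. ] [-0.029  1.    -0.002 -0.003] [-0.8 -0.1  0.2] 42.7
[[326.2632596  214.61183846]]
```

View pics/n28_wrist.png

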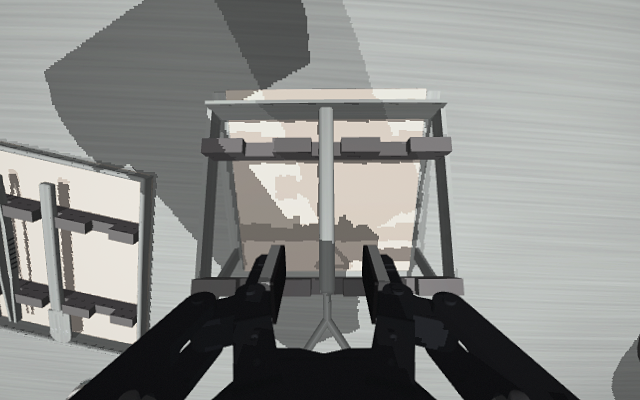

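```bash
python3 -m jog '[{"tx":0,"ty":0.1,"tz":-3,"spin":0},{"tx":0,"ty":0,"tz":-3,"spin":0},{"tx":0,"ty":0,"tz":-1.2,"spin":0},{"tx":0,"ty":0,"tz":-0.8,"spin":0},{"tx":0,"ty":0,"tz":-0.2,"spin":0},{"tx":0,"ty":0,"tz":0,"spin":0}]'; python3 look.py n29
python3 - <<'E'
from fit import *
p=dict(np.load("n28_wrist.npz"))
print(at_z(p,(326,107),38))
p=dict(np.load("n29_wrist.npz"))
print(at_z(p,(323,100),38))
E
```

```text
clock: 31.1
ee_pos: [457.4, 355.2, 67.2]
orientation: [-0.028, 1.0, 0.0, 0.001]
wrist_force: [-1.0, 0.3, 1.2]
finger_gap: 42.7
31.1 [457.4 355.2  67.2] [-0.028  1.     0.     0.001] [-1.   0.3  1.2] 42.7
[376.44778226 349.79528419  38.        ]
[375.17225307 350.65658367  38.        ]
```

View pics/n29_wrist.png

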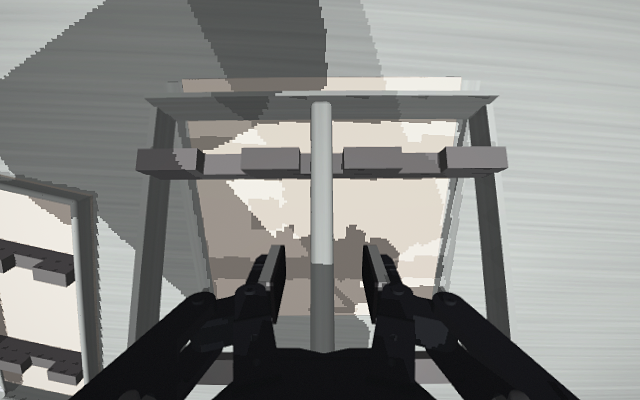

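Centred (handle at column 321). Closing and lifting.

```bash
python3 -m jog '[{"tx":0,"ty":0,"tz":0,"spin":0},{"tx":0,"ty":0,"tz":0,"spin":0},{"tx":0,"ty":0,"tz":0,"spin":0},{"tx":0,"ty":0,"tz":0,"spin":0},{"tx":0,"ty":0,"tz":0,"spin":0}]' 1; python3 -m jog '[{"tx":0,"ty":0,"tz":1,"spin":0},{"tx":0,"ty":0,"tz":2,"spin":0},{"tx":0,"ty":0,"tz":3,"spin":0},{"tx":0,"ty":0,"tz":4,"spin":0},{"tx":0,"ty":0,"tz":2.5,"spin":0},{"tx":0,"ty":0,"tz":0,"spin":0}]'; python3 look.py n30
```

```text
clock: 31.65
ee_pos: [457.1, 355.4, 67.2]
orientation: [-0.029, 1.0, 0.0, 0.001]
wrist_force: [-0.9, -0.0, 6.1]
finger_gap: 10.7
clock: 32.25
ee_pos: [458.9, 356.5, 195.9]
orientation: [-0.029, 1.0, 0.002, 0.003]
wrist_force: [0.0, 0.3, -0.2]
finger_gap: 10.5
32.25 [458.9 356.5 195.9] [-0.029  1.     0.002  0.003] [ 0.   0.3 -0.2] 10.5
```

View pics/n30_wrist.png

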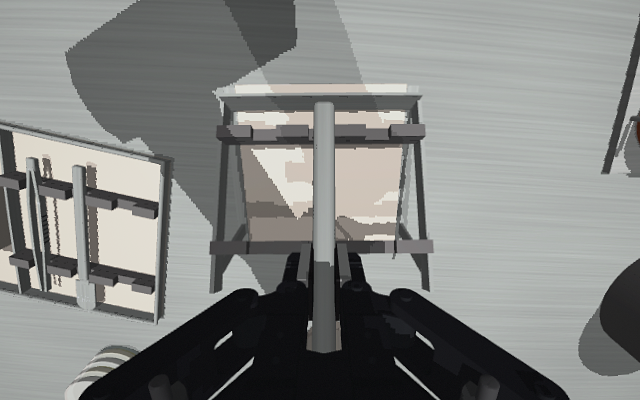

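```bash
python3 -m jog '[{"tx":1.7,"ty":-4,"tz":0,"spin":-2.2},{"tx":1.7,"ty":-4,"tz":0,"spin":-2.2},{"tx":1.7,"ty":-4,"tz":0,"spin":-2.2},{"tx":1.7,"ty":-4,"tz":0,"spin":-2.2},{"tx":1.7,"ty":-4,"tz":-1,"spin":-2.2},{"tx":1.8,"ty":-4.1,"tz":-1,"spin":-2.2},{"tx":0,"ty":0,"tz":-4,"spin":0},{"tx":0,"ty":0,"tz":-3,"spin":0},{"tx":0,"ty":0,"tz":-1,"spin":0},{"tx":0,"ty":0,"tz":0,"spin":0}]'; python3 look.py n31;  python3 crop.py n31_wrist 230 430 90 240
```

```text
clock: 33.3
ee_pos: [557.4, 113.9, 88.9]
orientation: [0.086, 0.996, -0.0, -0.003]
wrist_force: [0.1, 0.6, -1.1]
finger_gap: 10.8
33.3 [557.4 113.9  88.9] [ 0.086  0.996 -0.    -0.003] [ 0.1  0.6 -1.1] 10.8
scale 3.867
-55 -11.5 [[-288.0, 231.0], [-162.0, 230.0], [-199.0, 223.0]]
-55 43.5 [[4.0, 230.0], [133.0, 230.0], [81.0, 222.0]]
-55 98.5 [[300.0, 230.0], [431.0, 231.0], [365.0, 222.0]]
55 -11.5 [[-195.0, 736.0], [-87.0, 738.0], [-123.0, 711.0]]
55 43.5 [[55.0, 739.0], [165.0, 740.0], [119.0, 714.0]]
55 98.5 [[308.0, 741.0], [419.0, 741.0], [364.0, 715.0]]
```

View pics/n31_wrist_c.png

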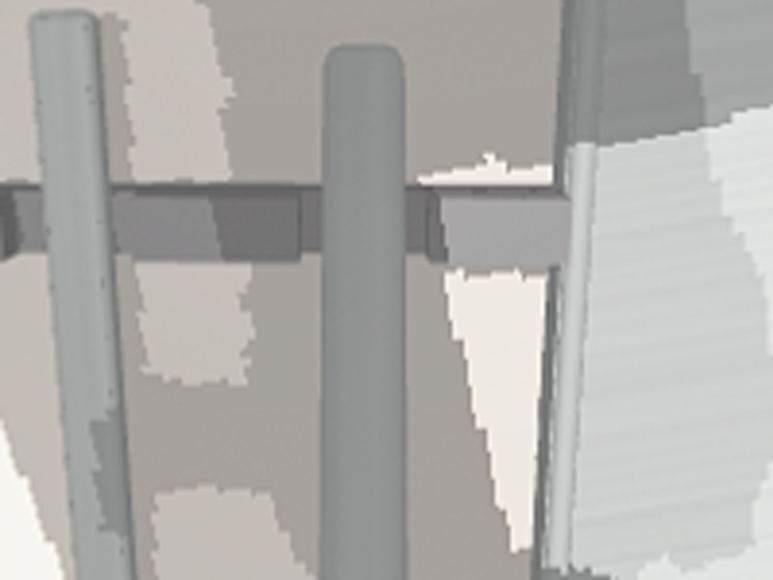

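Aligned with the lane-3 notch (300-428, handle at 364). Lowering and pressing flat.

```bash
python3 -m jog '[{"tx":0,"ty":0,"tz":-2,"spin":0},{"tx":0,"ty":0,"tz":-1.5,"spin":0},{"tx":0,"ty":0,"tz":-0.6,"spin":0},{"tx":0,"ty":0,"tz":-0.4,"spin":0},{"tx":0,"ty":0,"tz":0,"spin":0}]'; python3 -m jog '[{"tx":0,"ty":0,"tz":-0.4,"spin":0},{"tx":0,"ty":0,"tz":-0.4,"spin":0},{"tx":0,"ty":0,"tz":-0.4,"spin":0},{"tx":0,"ty":0,"tz":0,"spin":0}]'; python3 look.py n32; python3 crop.py n32_wrist 230 430 90 240|tail -1
```

```text
clock: 33.85
ee_pos: [560.2, 114.3, 46.9]
orientation: [0.086, 0.996, 0.0, 0.0]
wrist_force: [0.3, 0.1, -1.1]
finger_gap: 10.7
clock: 34.25
ee_pos: [561.2, 114.1, 35.3]
orientation: [0.086, 0.996, 0.0, 0.001]
wrist_force: [0.6, -0.2, 5.7]
finger_gap: 10.2
34.25 [561.2 114.1  35.3] [0.086 0.996 0.    0.001] [ 0.6 -0.2  5.7] 10.2
55 98.5 [[288.0, 905.0], [429.0, 905.0], [359.0, 864.0]]
```

View pics/n32_wrist_c.png

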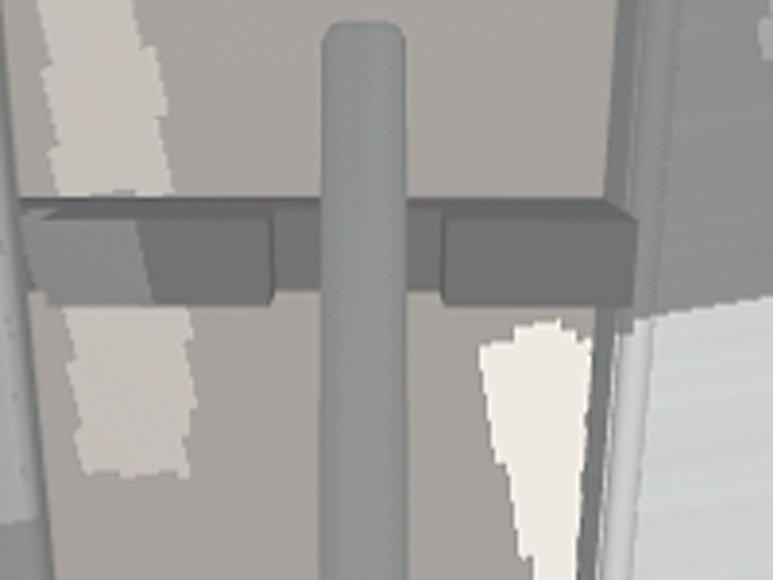

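```bash
python3 -m jog '[{"tx":0,"ty":0,"tz":-0.4,"spin":0},{"tx":0,"ty":0,"tz":-0.4,"spin":0},{"tx":0,"ty":0,"tz":-0.4,"spin":0},{"tx":0,"ty":0,"tz":-0.4,"spin":0},{"tx":0,"ty":0,"tz":-0.4,"spin":0},{"tx":0,"ty":0,"tz":0,"spin":0}]'; python3 -m jog '[{"tx":0,"ty":0,"tz":-0.3,"spin":0},{"tx":0,"ty":0,"tz":-0.2,"spin":0},{"tx":0,"ty":0,"tz":-0.2,"spin":0},{"tx":0,"ty":0,"tz":0,"spin":0}]'; python3 -m jog '[{"tx":0,"ty":0,"tz":-0.2,"spin":0},{"tx":0,"ty":0,"tz":-0.1,"spin":0},{"tx":0,"ty":0,"tz":0,"spin":0}]'; python3 look.py n33 wrist scene;python3 -c "
import cv2
im=cv2.imread('pics/n33_scene.png'); cv2.imwrite('pics/n33_sc.png',cv2.resize(im[160:280,250:410],None,fx=4.8,fy=4.8,interpolation=cv2.INTER_CUBIC))"
```

```text
clock: 34.9
ee_pos: [563.7, 114.0, 16.3]
orientation: [0.087, 0.996, 0.0, 0.004]
wrist_force: [4.1, -0.5, 8.4]
finger_gap: 10.8
clock: 35.3
ee_pos: [564.3, 113.9, 9.5]
orientation: [0.087, 0.996, 0.0, 0.004]
wrist_force: [5.4, -1.2, 7.0]
finger_gap: 10.6
clock: 35.6
ee_pos: [564.6, 113.8, 6.8]
orientation: [0.087, 0.996, 0.0, 0.005]
wrist_force: [4.7, -1.9, 7.9]
finger_gap: 10.4
35.6 [564.6 113.8   6.8] [0.087 0.996 0.    0.005] [ 4.7 -1.9  7.9] 10.4
```

View pics/n33_sc.png

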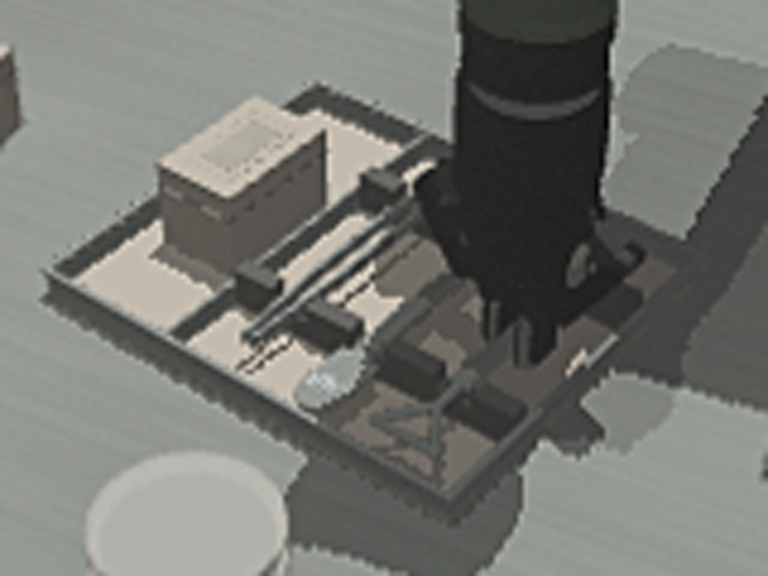

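```bash
python3 -m jog '[{"tx":0,"ty":0,"tz":0,"spin":0},{"tx":0,"ty":0,"tz":0,"spin":0},{"tx":0,"ty":0,"tz":0,"spin":0}]' 0.68;  python3 -m jog '[{"tx":0,"ty":0,"tz":1,"spin":0},{"tx":0,"ty":0,"tz":3,"spin":0},{"tx":0,"ty":0,"tz":4,"spin":0},{"tx":0,"ty":0,"tz":5,"spin":0},{"tx":-1,"ty":0,"tz":4.5,"spin":0},{"tx":-4,"ty":2,"tz":1,"spin":0},{"tx":-4,"ty":2,"tz":0,"spin":0},{"tx":-4,"ty":2,"tz":0,"spin":0},{"tx":-3,"ty":3,"tz":0,"spin":0},{"tx":-2,"ty":4,"tz":0,"spin":0}]'; python3 -m jog '[{"tx":-2,"ty":4,"tz":0,"spin":0},{"tx":-1,"ty":4.5,"tz":0,"spin":0},{"tx":-1,"ty":4.5,"tz":0,"spin":0},{"tx":-1,"ty":4.5,"tz":0,"spin":0},{"tx":0,"ty":0,"tz":0,"spin":0}]';python3 look.py n34 top scene;python3 -c "
import cv2
im=cv2.imread('pics/n34_top.png'); cv2.imwrite('pics/n34_tc.png',cv2.resize(im[140:290,250:490],None,fx=3.3,fy=3.3,interpolation=cv2.INTER_CUBIC))"
```

```text
clock: 36.0
ee_pos: [558.9, 114.0, 3.9]
orientation: [0.086, 0.996, -0.0, -0.001]
wrist_force: [1.0, 0.4, -0.0]
finger_gap: 27.7
clock: 37.0
ee_pos: [377.0, 243.8, 189.9]
orientation: [0.087, 0.996, -0.0, -0.0]
wrist_force: [0.9, 1.3, -0.3]
finger_gap: 27.5
clock: 37.5
ee_pos: [328.3, 423.6, 189.8]
orientation: [0.083, 0.997, 0.001, 0.0]
wrist_force: [-0.0, 0.3, -0.3]
finger_gap: 27.5
37.5 [328.3 423.6 189.8] [0.083 0.997 0.001 0.   ] [-0.   0.3 -0.3] 27.5
```

View pics/n34_tc.png

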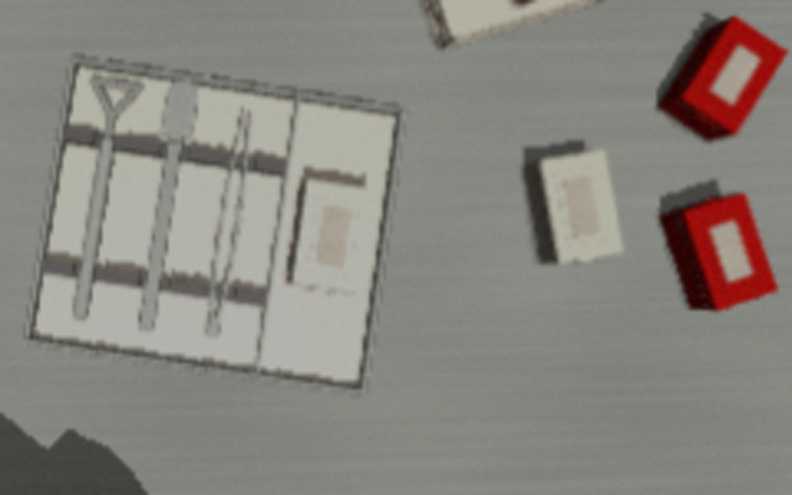

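View pics/n34_scene.png

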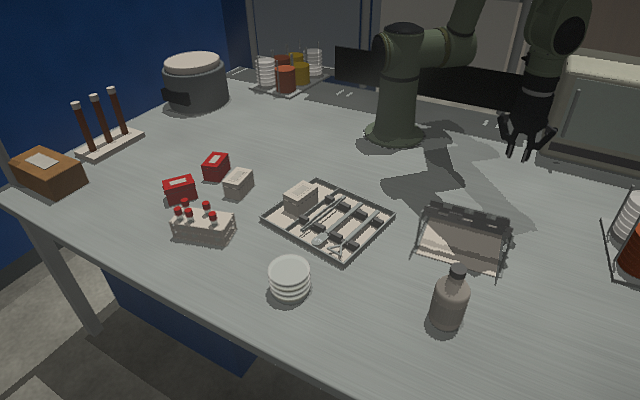

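The top view shows everything in order. Now I'll measure how each instrument and the box sit in the tray frame.

Run:
```python
from fit import *
p=dict(np.load("n34_top.npz")); im=p["frame"]
cv2.imwrite("pics/n35.png",cv2.resize(im[150:265,250:380],None,fx=6,fy=5.2,interpolation=cv2.INTER_CUBIC))
V=[546,17.2,-.175]
q=dict(np.load("n34_scene.npz")); a=q["frame"][170:270,255:400].astype(float); a=255*(a/255)**.6
cv2.imwrite("pics/n35s.png",cv2.resize(a.astype(np.uint8),None,fx=5.4,fy=5.4,interpolation=cv2.INTER_CUBIC))
def tr(u,z): return (Rz(V[2]).T@(at_z(p,u,z)-[V[0],V[1],0])).round(1)
f=lambda x,y:(250+(x+.5)/3.3-.5,140+(y+.5)/3.3-.5)
for n,a,b in (("forceps",(212,333),(245,110)),("spatula",(148,328),(183,83)),("spreader",(80,318),(118,81))):
    print(n,tr(f(*a),25),tr(f(*b),22))
print("box",tr(f(335,236),59))
# predicted rim
T=(Rz(V[2])@np.array([[115,y,18] for y in (98.5,43.5,-11.5)]).T).T+[V[0],V[1],0]; print(((proj(p,T)-[250,140])*3.3).round(0))
```

```text
forceps [-90.4  -8.4  25. ] [95.3 -7.7 22. ]
spatula [-94.2  43.8  25. ] [109.7  46.6  22. ]
spreader [-94.4  99.7  25. ] [103.1 100.2  22. ]
box [  1.2 -92.9  59. ]
[[121.  67.]
 [187.  77.]
 [252.  87.]]
```

View pics/n35.png

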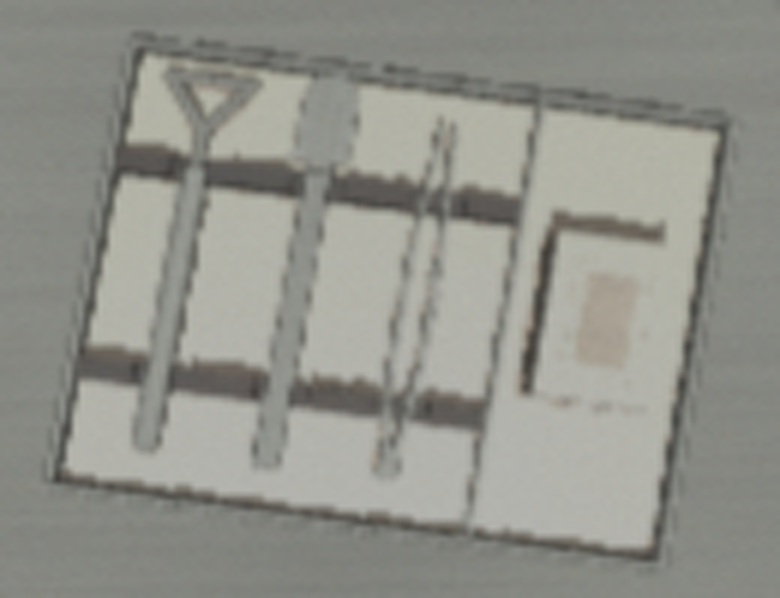

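View pics/n35s.png

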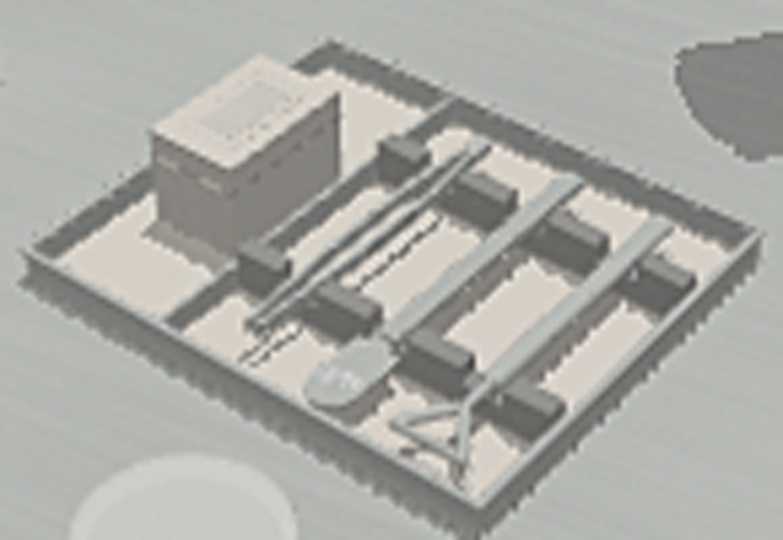

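All the checks agree. The instruments lie at tray y of about -8, 45 and 100 mm, against lane centres of -11.5, 43.5 and 98.5. Their lengths measure close to 185, 208 and 199 mm when assumed flat. The box is at the bay centre and clear of the divider. I'm handing in.

```bash
python3 -c "
from station import env
print(env.state()['clock']); print(env.close_job())"
```

```text
37.6
the job is handed in; nothing more can be done
None
```

The plating kit is laid out in the tray in the order asked, and I handed the job in at 37.6 s of the 72 s allowed.

- **Boxes:** I lifted both white boxes. The first pulled 1.3 N (about 0.13 kg), so it was the empty one; I set it back where it stood on the bench. The second pulled 4.2 N (about 0.43 kg), so it was the full one, and it now stands upright in the middle of the bay.
- **Instruments:** The forceps are in lane 1, the spatula in lane 2 and the spreader in lane 3, with tips pointing away from the robot. I pressed each one flat against its near notch with about 10 N before letting go.

**Last checks:**
- **Seating:** The top and scene pictures show all three instruments lying flat across both bars and the full box clear of the divider. They measure at about y = -8, 45 and 100 mm in the tray, against lane centres of -11.5, 43.5 and 98.5. The forceps reading is about 3 mm off its lane centre, close to the notch clearance, but the pictures show it inside the notch.
- **Surroundings:** The dishes, tube rack, bottle and red boxes look unmoved in the pictures; I did not measure them.
- **Disagreement:** The first top-view estimate of the instruments on the rest put them about 24 mm too far down the slope. The wrist-camera fit replaced it before any grasp. No other check failed.

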